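# Lock the platinum crucibles away

## Task

Put the platinum crucibles away: open the security case by setting its dials to 3-6-2 (first digit on the dial next to the hasp), swing the hasp right back off the catch and raise the lid until it stands open. Stand every platinum crucible upright in a foam pocket of its own, then lay the hold-down plate over them, flat on both rails, close the lid, and with the code still set swing the hasp down flat over the catch; last, turn the dial farthest from the hasp back to 0 so that the case is locked. Leave the white porcelain crucibles where they are, and never lift the lid while the hasp is over the catch.

Things in the scene. Friction and masses are not known exactly. Their poses are not given: they have to be found in the camera images.
- case: aluminium security case fixed to the bench, 230 (x) x 256 (y) mm, black lock deck 78 high, lid top 92. Origin: centre of its underside; x from deck (robot's side) to the lid's hinge, y to the hasp's side (left), z up. Deck x -115 to -29 carries dials and hasp; behind it the box: inside x -23 to 109, y +-122, floor z 8, wall tops z 83. Foam 12 thick on its floor has four pockets in a row
- dial1_grip (a point): on dial 1's axis, 98 mm above the bench. Each dial: disc 34 across, top at 86, with a black grip bar over it 33 long, 10 wide, top at 106. Site x axis: along the bar to its pointer end (white). Ten marks on the deck round it: 0 thick red, on the lid's side (case +x), 5 thick yellow across from it, others thin white, counted clockwise from above
- dial2_grip (a point): the same point of dial 2 (62 mm from dial 1)
- dial3_grip (a point): the same point of dial 3 (62 mm beyond dial 2)
- dial1 (a joint): code dial 1 (the one next to the hasp): angle in rad of its pointer clockwise (from above) from mark 0; mark k is at k x 0.628. Turns freely from -0.12 to 5.78 between stops (so not past 9), no clicks, friction 0.03 N m, stays where left
- dial2 (a joint): code dial 2 (the middle one): angle in rad of its pointer clockwise (from above) from mark 0; mark k is at k x 0.628. Turns freely from -0.12 to 5.78 between stops (so not past 9), no clicks, friction 0.03 N m, stays where left
- dial3 (a joint): code dial 3 (the one farthest from the hasp): angle in rad of its pointer clockwise (from above) from mark 0; mark k is at k x 0.628. Turns freely from -0.12 to 5.78 between stops (so not past 9), no clicks, friction 0.03 N m, stays where left
- hasp (a joint): hasp: slotted steel strap 26 mm wide, 4 thick, its hinge axis parallel to case y at case x -45, z 99, strap middle at y 92; its slot drops over a brass staple (the catch) on the lid, 9 mm high; 0 = lying flat over the lid's catch (pointing to case +x), grows as its end swings up and back towards the robot, to 2.3 at its stop; stays where it is left (friction 0.04 N m)
- hasp_tip (a point): middle of the red pull block at the strap's end, 52 mm from the hinge axis; block 20 along the strap, 26 wide (case y), 10 thick; with the hasp shut its underside stands 3 mm above the lid
- lid (a joint): lid: flat panel 144 x 256 x 8 mm hinged along its far edge, 0 = shut, grows as it opens upward to 1.9 at its stop; stiff hinge (0.3 N m), it stays at any angle
- lid_tab (a point): middle of the red tab at the lid's front edge, at case y -20, 155 mm from the hinge axis; tab 30 wide (case y), 10 thick, 22 long, standing out over the deck; with the lid shut its underside is 6 mm above the deck
- lid_hinge (a point): a point on the lid's hinge axis (parallel to case y), 84 mm above the bench, case x 115, y 0
- pocket1 (a point): floor centre of foam pocket 1: square, 48 x 48 mm, blue floor 8 mm above the bench, dark foam round it 12 high; pockets 1 to 4 run from the hasp's side, 58 mm apart
- pocket2 (a point): floor centre of foam pocket 2: square, 48 x 48 mm, blue floor 8 mm above the bench, dark foam round it 12 high; pockets 1 to 4 run from the hasp's side, 58 mm apart
- pocket3 (a point): floor centre of foam pocket 3: square, 48 x 48 mm, blue floor 8 mm above the bench, dark foam round it 12 high; pockets 1 to 4 run from the hasp's side, 58 mm apart
- pocket4 (a point): floor centre of foam pocket 4: square, 48 x 48 mm, blue floor 8 mm above the bench, dark foam round it 12 high; pockets 1 to 4 run from the hasp's side, 58 mm apart
- plate_rest (a point): where the middle of the hold-down plate's underside comes to lie: centre of the box, 48 mm above the bench, the top of the two yellow rails (12 wide) along the box's end walls (case y +-110 to 122)
- crucible1: platinum crucible: low metal cup 36 mm high, 40 across over its upper 16 mm, tapering to 33 at the foot, 45 g. Origin: centre of its underside, z up. Two to four of the crucibles are there
- crucible2: platinum crucible: low metal cup 36 mm high, 40 across over its upper 16 mm, tapering to 33 at the foot, 45 g. Origin: centre of its underside, z up. Two to four of the crucibles are there
- crucible3: platinum crucible: low metal cup 36 mm high, 40 across over its upper 16 mm, tapering to 33 at the foot, 45 g. Origin: centre of its underside, z up. Two to four of the crucibles are there
- crucible4: platinum crucible: low metal cup 36 mm high, 40 across over its upper 16 mm, tapering to 33 at the foot, 45 g. Origin: centre of its underside, z up. Two to four of the crucibles are there
- plate: hold-down plate: blue, foam-backed, 124 (x) x 236 (y) x 6 mm, 180 g, on its top a white grip bar along its y axis 60 long, 12 wide, 20 high. Origin: centre of its underside. Fits the box with 4 mm to spare all round, either way round; 4 mm above the standing crucibles when on its rails
- porcelain1: white porcelain crucible with lid, 48 mm across, 55 high; origin: centre of its underside. Not to be stowed
- porcelain2: white porcelain crucible with lid, 48 mm across, 55 high; origin: centre of its underside. Not to be stowed

How it is judged:
By the outcome, as a careful person would: the job done as asked, in the order asked, and still so for the second after the job is handed in, with the robot touching nothing.
Of crucible1, crucible2, crucible3, crucible4 only 2 to 4 are there at a start; the rules pass over those that are not, and their reading is None.
At some moment in a run one of crucible1, crucible2, crucible3, crucible4, plate may be knocked a few centimetres aside while the robot is not near it.
It also fails if it takes over 210 s, if anything falls off the work surface, if the arm or the gripper's body presses on something with over 40 N, if the wrist force passes 120 N, or if a joint passes its speed limit or range.

## Robot

A 7-joint arm with a two-finger parallel gripper is mounted at the origin on the work surface. World frame = base frame: x ahead of the robot, y to its left, z up, the work surface at z = 0. Lengths are in m, angles in rad, forces in N, time in s.
With the tool pointing down it reaches from about 0.425 to 0.875 m from the base axis. Payload 4.7 kg.
Tool frame: the origin (TCP) lies on the centre line of the jaws, within the pads' length; the fingertips stand 22 mm ahead of it and the grasp point (between the pads) lies 3 mm ahead of it; z points along the fingers, y is the line along which they close (so a half turn about z gives the same grasp; the last joint's range is limited). The gripper opens to 85 mm and grips with 20 to 120 N. Pads are 22 mm wide; open, the fingers measure 114 mm over their backs; the gripper's body (76 mm by 85 mm) begins 54 mm behind the grasp point. The pads swing forward as they close: fully open they stand 13 mm farther back than shut.
Start: joints at [-1.256, 0.321, -0.07, 1.45, 0.023, 1.371, -0.057], TCP at [0.193, 0.621, 0.253] pointing down, gripper open.
Joint ranges: [-2.86, 2.86], [-0.3, 2.09], [-1.38, 1.24], [0.06, 2.45], [-1.56, 4.7], [0.09, 2.05], [-2.69, 2.69]. Speed limits (rad/s): [2.57, 2.57, 3.14, 3.14, 3.14, 3.14, 3.14].

## Interface

Orientations are given as a unit quaternion [x, y, z, w].
In Python, from plant import ctrl gives the robot as it stands.
- The arm moves only by the shell command python3 shift.py FILE [FORCE], which reads ROWS from the file FILE. ROWS is a JSON list of rows, 1 to 5 of them, each of 7 numbers: the opening from 0.0 (shut) to 1.0 (fully open), then dx, dy, dz in mm, then a rotation vector rx, ry, rz in rad; each row shifts and turns the commanded pose from where the row before left it, along the tool's axes as they then stand; what a row does not reach is not made up. A row lasts 1/8 s, in which the tool goes at most 0.0625 m and 0.188 rad, less where a joint would pass 70% of its speed; a pose out of reach is approached as far as the arm can. The fingers move at their own pace and stop on an object; FORCE is the grip in N (left out, the last holds). Time passes only in rows, so rows that do not move let the fingers close. It prints the time, the measured TCP pose, the force, the opening and the grip force at its end. Input that does not fit is refused with a message, and nothing moves.
- ctrl.read_state(): the state, without advancing time (a new reading comes with each control period).
- ctrl.read_camera(name): name is "scene" or "top"; returns the picture (480x640x3 uint8, red, green, blue); there is no depth.
- ctrl.get_calibration(name): a dict with "vertical_fov" (degrees; the focal length in pixels is half the picture's height over the tangent of half this angle, whatever the lens; pixels are square), "cx", "cy" (the principal point, pixels), "D" ([k1, k2, p1, p2, k3] as OpenCV has them; the pictures are not rectified), "R" (3x3) and "t" (3): a world point X has camera coordinates R X + t. Camera axes: x right, y down, z forward; pixel columns grow to the right and rows downward; lengths in m; the calibration is good to about 2 mm. A picture is of the moment at which its call begins. get_calibration takes no time and is no camera call.
- ctrl.sign_off(): hands the job in; it is judged then, once.
The state is a dict: "t": time; "joints": joint angles; "dq": joint speeds; "joint_torque": joint torques, N m; "ee_pos": TCP position; "tool_rot": TCP orientation; "force": force on the tool from outside, world axes, zero at the start; "wrist_torque": the same for the moment, N m; "grip_width": opening from 0.0 (shut) to 1.0 (fully open); "grasp_force": force on a finger pad.
Only numpy, scipy, OpenCV 4.12 (cv2) and the standard library are available. Lean on these libraries where they do the work, as an engineer would, in place of code of your own. Each camera call takes 0.05 s, during which the arm holds its last target. There are 200 camera calls.

## Working session

There is one attempt and no reset: what is moved stays moved. The work goes in short steps, Python scripts to look and compute and a shell command to move; the robot and the scene stay as the last step left them, time stands still between calls to the robot, and variables do not carry over. Pictures are saved under pics/ and viewed, at most 14 in all, crops included, and the job is handed in when it is done.

```bash
ls; mkdir -p pics; python3 - <<'E'
from plant import ctrl
import cv2
for n in("scene","top"):
    cv2.imwrite(f"pics/{n}0.png",ctrl.read_camera(n)[:,:,::-1]); print(ctrl.get_calibration(n))
print(ctrl.read_state())
E
```

```text
pics
plant.py
shift.py
{'vertical_fov': 55.743258613836616, 'cx': 318.35973025300757, 'cy': 242.10021046804923, 'D': array([-0.08131276,  0.        ,  0.        ,  0.        ,  0.        ]), 'R': array([[ 0.81405302,  0.5806036 , -0.01473546],
       [ 0.4659209 , -0.66798563, -0.58026969],
       [-0.34674975,  0.46550474, -0.81429107]]), 't': array([-0.40214221, -0.23299109,  1.20912656])}
{'vertical_fov': 56.40085312425486, 'cx': 326.3369729209375, 'cy': 231.21736678391062, 'D': array([0.00677131, 0.        , 0.        , 0.        , 0.        ]), 'R': array([[ 0.00741488, -0.99975575, -0.02081974],
       [-0.99424867, -0.00514635, -0.1069724 ],
       [ 0.10683913,  0.02149319, -0.99404398]]), 't': array([-0.03460899,  0.55222434,  1.09157044])}
{'t': 0.1, 'joints': array([-1.25592017,  0.32176706, -0.07009254,  1.45160767,  0.02261628,
        1.37079419, -0.05691555]), 'dq': array([ 0.00023244, -0.00125304, -0.00021454, -0.0032751 ,  0.00027725,
       -0.00090146, -0.00114103]), 'joint_torque': array([ 3.82112330e-04, -4.94877362e+01, -3.83969843e-01, -3.15211129e+01,
        1.28383900e-02,  7.44778896e-03,  1.36106490e-05]), 'ee_pos': array([0.1924769 , 0.6203611 , 0.25229365]), 'tool_rot': array([ 1.49809825e-01,  9.88714426e-01, -8.91044453e-04, -7.98405146e-05]), 'force': array([ 0.38490203,  0.34881942, -0.21641717]), 'wrist_torque': array([ 0.04686123, -0.02613809,  0.03684298]), 'grasp_force': 0.0, 'grip_width': 1.0045189962401098}
```
View pics/scene0.png

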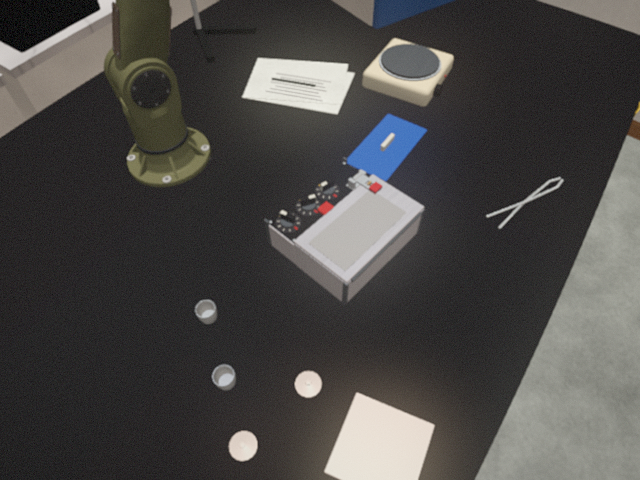

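View pics/top0.png

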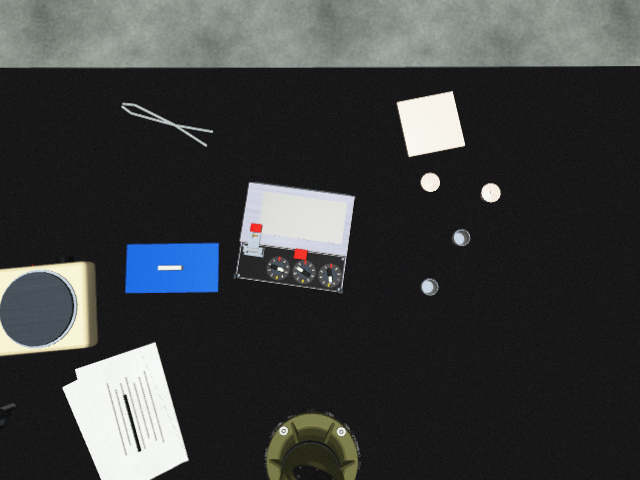

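The scene view shows the case, with the hasp at (370,183), the plate at (387,145), and two platinum cups at (206,312) and (224,377). The porcelain crucibles are at (308,384) and (243,446). The top view has the cups at (461,238) and (430,287), and the plate at (172,268). Next I'll zoom in.

```bash
cat > h.py <<'E'
import numpy as np, cv2
from plant import ctrl
from scipy.spatial.transform import Rotation as Ro
def K(n):
    c=ctrl.get_calibration(n); f=240/np.tan(np.radians(c["vertical_fov"])/2)
    return np.array([[f,0,c["cx"]],[0,f,c["cy"]],[0,0,1]]),c["D"],np.array(c["R"]),np.array(c["t"])
def ray(n,uv):
    k,D,R,t=K(n); p=cv2.undistortPoints(np.float64([[uv]]),k,D)[0,0]
    return -R.T@t, R.T@np.array([p[0],p[1],1])
def onz(n,uv,z):
    o,d=ray(n,uv); return o+d*(z-o[2])/d[2]
def proj(n,X):
    k,D,R,t=K(n); return cv2.projectPoints(np.float64(np.atleast_2d(X)),cv2.Rodrigues(R)[0],t,k,D)[0][:,0]
def tri(us,ut):
    o1,d1=ray("scene",us);o2,d2=ray("top",ut)
    A=np.c_[d1,-d2]; s=np.linalg.lstsq(A,o2-o1,rcond=None)[0]
    a,b=o1+d1*s[0],o2+d2*s[1]; return (a+b)/2,np.linalg.norm(a-b)
def blobs(im,mask,amin=8):
    n,l,s,c=cv2.connectedComponentsWithStats(mask.astype(np.uint8))
    return [(c[i].round(1),int(s[i,4]),s[i,:4].tolist()) for i in range(1,n) if s[i,4]>=amin]
def img(n): return ctrl.read_camera(n)
def hsv(im): return cv2.cvtColor(im,cv2.COLOR_RGB2HSV)
def red(im): h=hsv(im); return ((h[...,0]<8)|(h[...,0]>172))&(h[...,1]>150)&(h[...,2]>90)
def blue(im): h=hsv(im); return (h[...,0]>100)&(h[...,0]<125)&(h[...,1]>150)&(h[...,2]>90)
def tcp():
    s=ctrl.read_state(); return s["ee_pos"],Ro.from_quat(s["tool_rot"]),s
def go(p,yaw=None,R=None):
    "shift rows needed: tool-axis displacement and rotvec to target"
    e,r,s=tcp()
    if R is None: R=Ro.from_matrix(np.array([[np.cos(yaw),np.sin(yaw),0],[np.sin(yaw),-np.cos(yaw),0],[0,0,-1]])) if yaw is not None else r
    print("d_tool",r.inv().apply(np.array(p)-e).round(4),"rot",(r.inv()*R).as_rotvec().round(3))
E
python3 - <<'E'
from h import *
t=img("top");s=img("scene")
np.save("t0.npy",t);np.save("s0.npy",s)
c=lambda im,x,y,w,h,k:cv2.resize(im[y:y+h,x:x+w],None,fx=k,fy=k,interpolation=cv2.INTER_CUBIC)
a=c(t,228,175,140,125,4);b=c(t,410,165,100,130,2)
o=np.zeros((600,800,3),np.uint8);o[:500,:560]=a;o[:260,560:760]=b
d=c(s,190,290,60,110,3);o[265:595,580:760]=d
cv2.imwrite("pics/z1.png",o[:,:,::-1])
o=c(s,260,165,170,135,4.5);cv2.imwrite("pics/z2.png",o[:600,:800,::-1])
for n,im in(("t",t),("s",s)):
  print(n,"red",blobs(im,red(im),15));print("blue",blobs(im,blue(im),300))
E
```

```text
t red [(array([255.6, 227.5]), 82, [250, 224, 12, 8]), (array([300.2, 254.3]), 134, [293, 249, 15, 15])]
blue [(array([172. , 267.6]), 4477, [125, 243, 94, 50])]
s red [(array([374.9, 187. ]), 61, [370, 183, 11, 9]), (array([324.4, 207.5]), 108, [315, 202, 18, 12])]
blue [(array([386.2, 146.8]), 2521, [347, 115, 80, 65])]
```

View pics/z1.png

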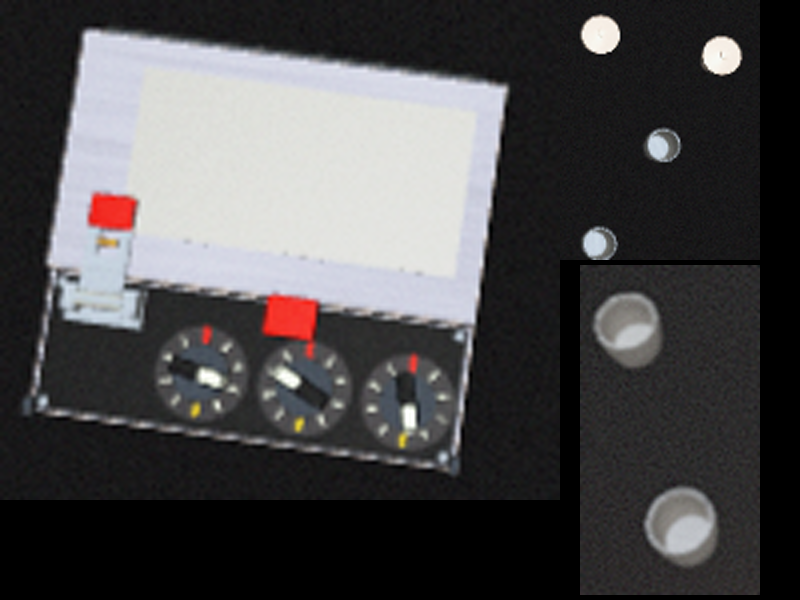

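View pics/z2.png

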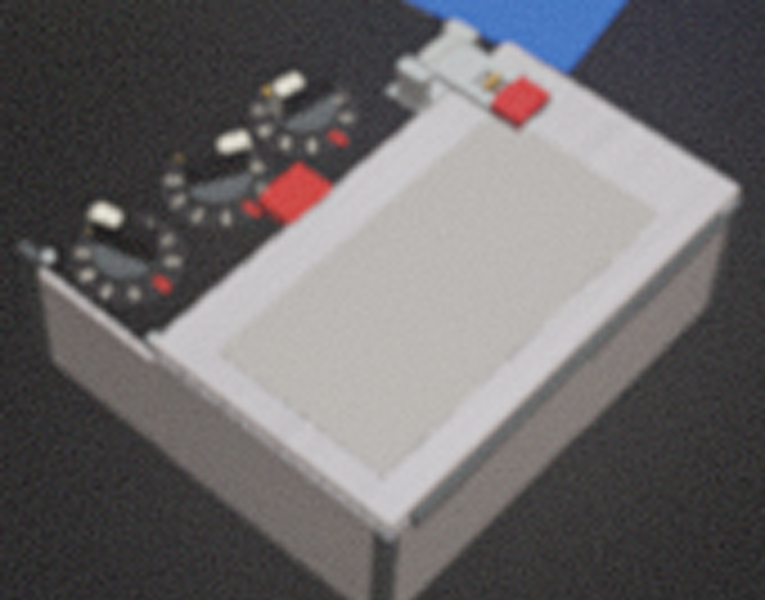

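Both cups stand upright and there are only two. The dials are roughly at 3, 8 or 9, and 5. Now the case pose.

```bash
python3 - <<'E'
from h import *
t=np.load("t0.npy");s=np.load("s0.npy")
T=lambda x,y:(228+(x+.5)/4-.5,175+(y+.5)/4-.5); S=lambda x,y:(260+(x+.5)/4.5-.5,165+(y+.5)/4.5-.5)
P={"BL":(T(84,30),S(740,190)),"BR":(T(508,87),S(393,530)),"FR":(T(472,326),S(155,337)),"hasp":((255.6,227.5),(374.9,187.)),"tab":((300.2,254.3),(324.4,207.5)),
 "d1red":(T(207,335),S(338,137)),"d2red":(T(309,350),S(252,208)),"d3red":(T(413,363),S(162,284))}
for k,(a,b) in P.items():
    X,e=tri(b,a); print(k,X.round(4),"gap",round(e,4),"top@nom",onz("top",a,.092 if k[0] in"BF" else .078)[:2].round(4),onz("scene",b,.092 if k[0] in"BF" else .078)[:2].round(4))
# fit pose by rigid align of triangulated pts
C={"BL":(.115,.128,.092),"BR":(.115,-.128,.092),"FR":(-.029,-.128,.092),"hasp":(.007,.092,.104),"tab":(-.04,-.02,.094)}
from scipy.optimize import least_squares
def f(p):
    o=[]
    c,si=np.cos(p[2]),np.sin(p[2])
    for k,v in C.items():
        X=np.array([p[0]+c*v[0]-si*v[1],p[1]+si*v[0]+c*v[1],v[2]+p[3]])
        o+=list((proj("top",X)[0]-P[k][0]))+list((proj("scene",X)[0]-P[k][1]))
    return np.array(o)
r=least_squares(f,[.6,.05,-.1,0],loss="soft_l1"); print(r.x.round(4),f(r.x).round(1))
# blobs: crucibles etc.
for n,im in(("top",t),("scene",s)):
    g=cv2.cvtColor(im,cv2.COLOR_RGB2GRAY)
    m=g>75
    print(n,[b for b in blobs(im,m,100) if b[1]<900])
# plate
for n,im in(("top",t),("scene",s)):
    h=hsv(im); bx=[110,230,230,300] if n=="top" else [340,430,108,190]
    m=(blue(im)).astype(np.uint8); m=cv2.morphologyEx(m,cv2.MORPH_CLOSE,np.ones((15,15)))
    c=max(cv2.findContours(m,0,2)[0],key=cv2.contourArea); q=cv2.approxPolyDP(c,6,True)[:,0]; print(n,"plate",q.tolist(),cv2.minAreaRect(c))
    w=(h[...,1]<90)&(h[...,2]>120)&(m>0); print("bar",blobs(im,w,5))
E
```

```text
BL [0.6654 0.1568 0.0843] gap 0.0013 top@nom [0.6632 0.1549] [0.6678 0.1508]
BR [ 0.6319 -0.0986  0.0849] gap 0.0029 top@nom [ 0.6294 -0.0992] [ 0.635  -0.1012]
FR [ 0.4881 -0.0775  0.0885] gap 0.0023 top@nom [ 0.4871 -0.0782] [ 0.4906 -0.0785]
hasp [0.5532 0.1345 0.0976] gap 0.0003 top@nom [0.5553 0.138 ] [0.5453 0.1509]
tab [0.491  0.0289 0.0883] gap 0.0 top@nom [0.4915 0.0297] [0.486  0.0359]
d1red [0.4823 0.0802 0.0752] gap 0.0017 top@nom [0.4815 0.0793] [0.4842 0.0788]
d2red [0.4736 0.019  0.0746] gap 0.0013 top@nom [0.473  0.0183] [0.4757 0.0173]
d3red [ 0.4661 -0.0432  0.0751] gap 0.0009 top@nom [ 0.4657 -0.0436] [ 0.4679 -0.0445]
[ 0.5341  0.0444 -0.1336 -0.0062] [ 0.1 -0.2 -0.5 -0.2 -0.7 -0.2 -0.9 -0.6  0.1 -0.4 -0.8  1.3 -0.1 -0.1
  0.  -0.1 -0.4 -0.3  0.6  0. ]
top [(array([165.1, 121.2]), 545, [121, 103, 92, 44]), (array([429.7, 181.8]), 306, [420, 172, 20, 20]), (array([490.4, 192.4]), 313, [481, 183, 20, 20]), (array([461.2, 237.2]), 233, [453, 229, 17, 17]), (array([279. , 267.9]), 252, [267, 257, 22, 23]), (array([429.3, 286.5]), 240, [421, 278, 18, 18])]
scene [(array([187.7,  10.5]), 831, [169, 0, 50, 29]), (array([358.8,   8.7]), 602, [332, 0, 43, 26]), (array([143.1,  72.1]), 120, [127, 66, 38, 23]), (array([526.6, 200. ]), 643, [486, 176, 78, 53]), (array([327.2, 189.7]), 213, [316, 180, 24, 20]), (array([205.9, 310.7]), 443, [194, 299, 23, 25]), (array([223.7, 376.5]), 506, [211, 364, 25, 26]), (array([307.9, 383.7]), 645, [294, 370, 29, 29]), (array([242.7, 445.5]), 755, [228, 430, 30, 32])]
top plate [[127, 244], [125, 292], [217, 291], [218, 243]] ((171.5, 267.5), (92.99998474121094, 48.99999237060547), -0.0)
bar [(array([169.6, 267.1]), 117, [158, 265, 24, 5])]
scene plate [[426, 129], [386, 115], [347, 163], [386, 179]] ((386.2529602050781, 145.78822326660156), (43.49455642700195, 77.22724914550781), 40.601295471191406)
bar [(array([387.1, 141.2]), 131, [380, 133, 15, 18])]
```

```bash
python3 - <<'E'
from h import *
from scipy.optimize import least_squares
T=lambda x,y:(228+(x+.5)/4-.5,175+(y+.5)/4-.5); S=lambda x,y:(260+(x+.5)/4.5-.5,165+(y+.5)/4.5-.5)
P={"BL":(T(84,30),S(740,190)),"BR":(T(508,87),S(393,530)),"FR":(T(472,326),S(155,337)),"hasp":((255.6,227.5),(374.9,187.)),"tab":((300.2,254.3),(324.4,207.5))}
C={"BL":(.115,.128,.092),"BR":(.115,-.128,.092),"FR":(-.029,-.128,.092),"hasp":(.007,.092,.104),"tab":(-.04,-.02,.094)}
def f(p,w=(1,1)):
    o=[];c,s=np.cos(p[2]),np.sin(p[2])
    for k,v in C.items():
        X=np.array([p[0]+c*v[0]-s*v[1],p[1]+s*v[0]+c*v[1],v[2]])
        o+=list(w[0]*(proj("top",X)[0]-P[k][0]))+list(w[1]*(proj("scene",X)[0]-P[k][1]))
    return np.array(o)
for w in((1,1),(1,0),(0,1)):
    r=least_squares(f,[.53,.04,-.13],args=(w,)).x; print(w,r.round(4))
    if w==(1,1): p=r
def case(X):
    c,s=np.cos(p[2]),np.sin(p[2]); d=X[:2]-p[:2]; return np.array([c*d[0]+s*d[1],-s*d[0]+c*d[1]])
for i,(rd,ye,w,srd,sw) in enumerate([((207,335),(195,410),(211,379),(338,137),(289,83)),((309,350),(298,425),(287,377),(252,208),(234,142)),((413,363),(403,440),(408,416),(162,284),(104,215))]):
    a=onz("top",T(*rd),.078);b=onz("top",T(*ye),.078);c=(a+b)/2
    W=onz("top",T(*w),.106); Wt,e=tri(S(*sw),T(*w))
    d=case(W)-case(c); u=case(a)-case(c)
    ang=lambda v:-np.arctan2(v[1],v[0])
    print("dial",i+1,"axis world",c[:2].round(4),"case",case(c).round(4),"ptr",W[:2].round(4),Wt.round(4),"ang",((ang(d)-ang(u))%6.283).round(3),((ang(d))%6.283).round(3), "r",np.hypot(*d).round(4))
for u,v in(((461.,237.),(206,309)),((429.5,286.5),(223.7,376.3))):
    print("cruc",onz("top",u,.036).round(4),onz("scene",v,.036).round(4),tri(v,u))
for u,v in(((429.5,181.5),(307.9,383.7)),((490.5,192.5),(242.7,445.5))):
    print("porc",onz("top",u,.055).round(4),tri(v,u)[0].round(4))
for u,v in zip([[127, 244], [125, 292], [217, 291], [218, 243]],[[426, 129], [386, 115], [347, 163], [386, 179]]):
    print("plate",onz("top",u,.006).round(4),tri(v,u)[0].round(4))
print("bar",onz("top",(169.6,267.1),.026),tri((387.1,141.2),(169.6,267.1)))
E
```

```text
(1, 1) [ 0.5348  0.0424 -0.1332]
(1, 0) [ 0.5328  0.0435 -0.1347]
(0, 1) [ 0.5368  0.0409 -0.1325]
dial 1 axis world [0.4592 0.0825] case [-0.0802  0.0297] ptr [0.4548 0.073 ] [0.4559 0.0743 0.1035] ang 1.869 1.877 r 0.0105
dial 2 axis world [0.4508 0.0213] case [-0.0805 -0.0321] ptr [0.4562 0.029 ] [0.4565 0.0294 0.1024] ang 5.2 5.2 r 0.0094
dial 3 axis world [ 0.443  -0.0408] case [-0.08   -0.0946] ptr [ 0.4343 -0.0412] [ 0.4339 -0.0415  0.1028] ang 2.969 2.959 r 0.0086
cruc [ 0.5391 -0.3639  0.036 ] [ 0.4225 -0.2855  0.036 ] (array([ 0.51841657, -0.32226316,  0.20559338]), np.float64(0.014122981382757499))
cruc [ 0.4171 -0.2844  0.036 ] [ 0.5443 -0.3674  0.036 ] (array([ 0.42230468, -0.33447825, -0.25478013]), np.float64(0.02706796968087312))
porc [ 0.6741 -0.2849  0.055 ] [ 0.678  -0.289   0.0367]
porc [ 0.6471 -0.4329  0.055 ] [ 0.651  -0.4391  0.0363]
plate [0.5193 0.4813 0.006 ] [0.519  0.4824 0.0029]
plate [0.397  0.4796 0.006 ] [ 0.3941  0.4827 -0.0058]
plate [0.4013 0.2451 0.006 ] [ 0.4034  0.2511 -0.0083]
plate [0.5231 0.2467 0.006 ] [0.5244 0.2474 0.0074]
bar [0.46030783 0.36114334 0.026     ] (array([0.46029333, 0.36557535, 0.01333383]), np.float64(0.0008446819101319516))
```

```bash
cat >> h.py <<'E'
import json,os
CASE=json.load(open("case.json")) if os.path.exists("case.json") else [.5348,.0424,-.1332]
def W(x,y,z=0):
    c,s=np.cos(CASE[2]),np.sin(CASE[2]); return np.array([CASE[0]+c*x-s*y,CASE[1]+s*x+c*y,z])
E
python3 -c "
from h import *
go(W(-.080,.030,.2),1.12)"
```

```text
d_tool [-0.4142 -0.4345  0.0532] rot [-1.000e-03  1.000e-03  1.721e+00]
```

The manual's scale: shifts go in mm. Converting my numbers, -0.0414 m is -41.4, 0.005 m is 5.

```bash
echo '[[0.35,-41.4,-43.4,5,0,0,0],[0.35,-41.4,-43.4,5,0,0,0],[0.35,-41.4,-43.4,5,0,0,0],[0.35,-41.4,-43.4,5,0,0,0],[0.35,-41.4,-43.4,5,0,0,0]]' > rows.txt && python3 shift.py rows.txt 40
echo '[[0.35,-41.4,-43.4,5,0,0,0],[0.35,-41.4,-43.4,5,0,0,0],[0.35,-41.4,-43.4,5,0,0,0],[0.35,-41.4,-43.4,5,0,0,0],[0.35,-41.4,-43.4,5,0,0,0]]' > rows.txt && python3 shift.py rows.txt
echo '[[0.35,0,0,0,0,0,0.18],[0.35,0,0,0,0,0,0.18],[0.35,0,0,0,0,0,0.18],[0.35,0,0,0,0,0,0.18],[0.35,0,0,0,0,0,0.18]]' > rows.txt && python3 shift.py rows.txt
echo '[[0.35,0,0,0,0,0,0.18],[0.35,0,0,0,0,0,0.18],[0.35,0,0,0,0,0,0.18],[0.35,0,0,0,0,0,0.18],[0.35,0,0,0,0,0,0.1]]' > rows.txt && python3 shift.py rows.txt
python3 -c "
from h import *
go(W(-.080,.030,.12),1.12)"
```

```text
t: 0.82
ee_pos: [0.3267, 0.3503, 0.2282]
tool_rot: [0.15, 0.989, 0.0, 0.0]
force: [0.7, 0.2, 1.4]
grip_width: 0.349
grasp_force: 0.0
t: 1.45
ee_pos: [0.46, 0.0819, 0.2034]
tool_rot: [0.15, 0.989, 0.0, 0.0]
force: [1.4, 1.2, 0.5]
grip_width: 0.352
grasp_force: 0.0
t: 2.08
ee_pos: [0.4593, 0.0836, 0.2032]
tool_rot: [0.567, 0.823, 0.0, -0.0]
force: [0.1, -0.7, 0.2]
grip_width: 0.35
grasp_force: 0.0
t: 2.7
ee_pos: [0.4593, 0.0836, 0.2033]
tool_rot: [0.848, 0.53, -0.0, -0.0]
force: [-0.6, -1.0, 0.7]
grip_width: 0.349
grasp_force: 0.0
d_tool [-0.0007  0.0006  0.0833] rot [-0.     0.    -0.003]
```

To row units: 0.043 m is 43, 0.04 m is 40.

```bash
echo '[[0.35,0,0,40,0,0,0],[0.35,0,0,43,0,0,0],[0.1,0,0,0,0,0,0],[0,0,0,0,0,0,0],[0,0,0,0,0,0,0]]' > rows.txt && python3 shift.py rows.txt
echo '[[0,0,0,0,0,0,0],[0,0,0,0,0,0,0]]' > rows.txt && python3 shift.py rows.txt
python3 - <<'E'
from h import *
t=img("top");s=img("scene")
c=lambda im,x,y,w,h,k:cv2.resize(im[y:y+h,x:x+w],None,fx=k,fy=k,interpolation=cv2.INTER_CUBIC)
o=np.zeros((600,800,3),np.uint8);o[:,:400]=c(t,230,170,133,200,3)[:600,:400];o[:450,400:]=c(s,240,120,134,150,3)[:450,:400]
cv2.imwrite("pics/g1.png",o[:,:,::-1])
print(tcp())
E
```

```text
t: 3.32
ee_pos: [0.4595, 0.0816, 0.119]
tool_rot: [0.847, 0.531, -0.001, 0.001]
force: [8.1, -2.5, -21.8]
grip_width: 0.1
grasp_force: 43.3
t: 3.58
ee_pos: [0.4595, 0.0816, 0.119]
tool_rot: [0.847, 0.531, -0.001, 0.001]
force: [7.4, -2.4, -21.8]
grip_width: 0.098
grasp_force: 43.2Traceback (most recent call last):
  File "<stdin>", line 4, in <module>
ValueError: could not broadcast input array from shape (600,399,3) into shape (600,400,3)
```

To row units: -0.04 m is -40.

```bash
echo '[[0.35,0,0,0,0,0,0],[0.35,0,0,0,0,0,0],[0.35,0,0,-40,0,0,0],[0.35,0,0,0,0,0,0]]' > rows.txt && python3 shift.py rows.txt
python3 - <<'E'
from h import *
t=img("top");s=img("scene")
c=lambda im,x,y,w,h,k:cv2.resize(im[y:y+h,x:x+w],(int(w*k),int(h*k)),interpolation=cv2.INTER_CUBIC)
o=np.zeros((600,800,3),np.uint8);o[:,:400]=c(t,235,170,100,150,4);o[:450,400:]=c(s,240,120,100,112.5 and 112,4)[:450,:400] if 0 else cv2.resize(s[150:262,260:360],(400,450))
cv2.imwrite("pics/g1.png",o[:,:,::-1])
go(W(-.080,-.032,.16),.95)
E
```

```text
t: 4.18
ee_pos: [0.4622, 0.0847, 0.1645]
tool_rot: [0.847, 0.532, 0.004, 0.001]
force: [-0.3, 0.1, -0.9]
grip_width: 0.351
grasp_force: 0.0
d_tool [-0.0605  0.0194  0.0015] rot [ 0.001 -0.002  0.171]
```

View pics/g1.png

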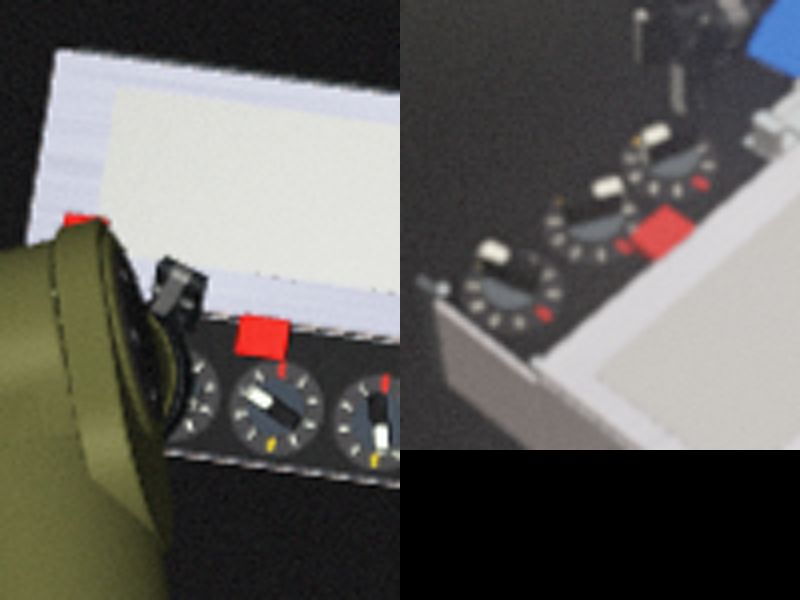

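The gripper is clear of dial 1, which stays at mark 3, with its pointer at about (655,133) in the crop. On to dial 2.

```bash
echo '[[0.35,-30.3,9.7,0,0,0,0],[0.35,-30.3,9.7,0,0,0,0],[0.35,0,0,0,0,0,0.171],[0.35,0,0,0,0,0,0]]' > rows.txt && python3 shift.py rows.txt
echo '[[0.35,0,0,40,0,0,0],[0.1,0,0,0,0,0,0],[0,0,0,0,0,0,0],[0,0,0,0,0,0,0],[0,0,0,0,0,0,0]]' > rows.txt && python3 shift.py rows.txt
python3 -c "
from h import *
go(W(-.080,-.032,.12),CASE[2]-3.770+6.2832)"
```

```text
t: 4.78
ee_pos: [0.4501, 0.0205, 0.1599]
tool_rot: [0.889, 0.458, -0.0, -0.0]
force: [0.0, 0.9, -0.6]
grip_width: 0.349
grasp_force: 0.0
t: 5.4
ee_pos: [0.4504, 0.019, 0.1189]
tool_rot: [0.889, 0.458, -0.001, 0.001]
force: [6.9, -3.2, -19.3]
grip_width: 0.103
grasp_force: 43.0
d_tool [ 0.0024 -0.0006 -0.0012] rot [-1.000e-03  4.000e-03 -1.428e+00]
```

To row units: -0.04 m is -40.

```bash
echo '[[0,0,0,0,0,0,-0.179],[0,0,0,0,0,0,-0.179],[0,0,0,0,0,0,-0.179],[0,0,0,0,0,0,-0.179],[0,0,0,0,0,0,-0.179]]' > rows.txt && python3 shift.py rows.txt
echo '[[0,0,0,0,0,0,-0.179],[0,0,0,0,0,0,-0.179],[0,0,0,0,0,0,-0.175],[0,0,0,0,0,0,0],[0,0,0,0,0,0,0]]' > rows.txt && python3 shift.py rows.txt
python3 -c "
from h import *
go(W(-.080,-.032,.12),CASE[2]-3.770+6.2832)"
echo '[[0.35,0,0,0,0,0,0],[0.35,0,0,0,0,0,0],[0.35,0,0,-40,0,0,0],[0.35,0,0,0,0,0,0]]' > rows.txt && python3 shift.py rows.txt
python3 -c "
from h import *
go(W(-.080,-.0945,.16)+[.001,-.001,0],.05)"
```

```text
t: 6.02
ee_pos: [0.4521, 0.0186, 0.1189]
tool_rot: [0.601, 0.799, -0.0, 0.003]
force: [13.3, -4.6, -25.4]
grip_width: 0.096
grasp_force: 42.2
t: 6.65
ee_pos: [0.4531, 0.0192, 0.1189]
tool_rot: [0.372, 0.928, -0.0, 0.004]
force: [16.0, -3.5, -27.7]
grip_width: 0.099
grasp_force: 41.8
d_tool [ 0.0028  0.0003 -0.0011] rot [ 0.002  0.007 -0.   ]
t: 7.15
ee_pos: [0.4529, 0.0213, 0.1639]
tool_rot: [0.372, 0.928, 0.002, 0.003]
force: [0.4, -0.6, 0.1]
grip_width: 0.355
grasp_force: 0.0
d_tool [-0.037  -0.0516  0.0037] rot [ 0.007 -0.005  2.329]
```

```bash
echo '[0.5368,0.0408,-0.1325]'>case.json; echo '[[0.35,0,0,0,0,0,0.18],[0.35,0,0,0,0,0,0.18],[0.35,0,0,0,0,0,0.18],[0.35,0,0,0,0,0,0.18],[0.35,0,0,0,0,0,0.18]]' > rows.txt && python3 shift.py rows.txt
echo '[[0.35,0,0,0,0,0,0.18],[0.35,0,0,0,0,0,0.18],[0.35,0,0,0,0,0,0.18],[0.35,0,0,0,0,0,0.18],[0.35,0,0,0,0,0,0.18]]' > rows.txt && python3 shift.py rows.txt
echo '[[0.35,0,0,0,0,0,0.18],[0.35,0,0,0,0,0,0.18],[0.35,0,0,0,0,0,0.169],[0.35,0,0,0,0,0,0]]' > rows.txt && python3 shift.py rows.txt
python3 -c "
from h import *
go(W(-.080,-.0945,.16),.05)"
```

```text
t: 7.78
ee_pos: [0.4503, 0.0209, 0.1604]
tool_rot: [0.741, 0.672, 0.0, -0.0]
force: [0.6, 0.4, -0.2]
grip_width: 0.348
grasp_force: 0.0
t: 8.4
ee_pos: [0.4503, 0.0209, 0.1604]
tool_rot: [0.959, 0.283, -0.0, -0.0]
force: [0.2, -0.2, -0.2]
grip_width: 0.352
grasp_force: 0.0
t: 8.9
ee_pos: [0.4504, 0.0208, 0.1604]
tool_rot: [1.0, 0.026, -0.0, -0.0]
force: [0.5, -0.3, -0.3]
grip_width: 0.352
grasp_force: 0.0
d_tool [-0.0086  0.0628  0.0004] rot [-0.     0.     0.001]
```

To row units: 0.04 m is 40, 0.0314 m is 31.4.

```bash
echo '[[0.35,-4.3,31.4,0,0,0,0],[0.35,-4.3,31.4,0,0,0,0],[0.35,0,0,40,0,0,0],[0.1,0,0,0,0,0,0],[0,0,0,0,0,0,0]]' > rows.txt && python3 shift.py rows.txt
echo '[[0,0,0,0,0,0,0],[0,0,0,0,0,0,0]]' > rows.txt && python3 shift.py rows.txt
python3 -c "
from h import *
go(W(-.080,-.0945,.12),CASE[2]-1.2566+3.1416)"
```

```text
t: 9.52
ee_pos: [0.4427, -0.041, 0.1188]
tool_rot: [1.0, 0.026, -0.003, -0.001]
force: [-0.9, 3.5, -14.9]
grip_width: 0.098
grasp_force: 42.3
t: 9.78
ee_pos: [0.4427, -0.041, 0.1188]
tool_rot: [1.0, 0.025, -0.003, -0.001]
force: [-2.8, 5.0, -17.2]
grip_width: 0.104
grasp_force: 41.9
d_tool [ 0.0022  0.0014 -0.0012] rot [-0.005  0.003 -1.702]
```

```bash
echo '[[0,0,0,0,0,0,-0.18],[0,0,0,0,0,0,-0.18],[0,0,0,0,0,0,-0.18],[0,0,0,0,0,0,-0.18],[0,0,0,0,0,0,-0.18]]' > rows.txt && python3 shift.py rows.txt
echo '[[0,0,0,0,0,0,-0.18],[0,0,0,0,0,0,-0.18],[0,0,0,0,0,0,-0.18],[0,0,0,0,0,0,-0.18],[0,0,0,0,0,0,-0.082]]' > rows.txt && python3 shift.py rows.txt
echo '[[0,0,0,0,0,0,0],[0,0,0,0,0,0,0]]' > rows.txt && python3 shift.py rows.txt
python3 -c "
from h import *
go(W(-.080,-.0945,.12),CASE[2]-1.2566+3.1416)"
echo '[[0.35,0,0,0,0,0,0],[0.35,0,0,0,0,0,0],[0.35,0,0,-50,0,0,0],[0.6,0,0,-30,0,0,0]]' > rows.txt && python3 shift.py rows.txt
python3 -c "
from h import *
go(W(.007,.092,.2),CASE[2]+3.1416)"
```

```text
t: 10.4
ee_pos: [0.4432, -0.0419, 0.1189]
tool_rot: [0.888, 0.46, -0.002, -0.001]
force: [-0.5, 3.8, -19.2]
grip_width: 0.1
grasp_force: 41.7
t: 11.02
ee_pos: [0.4441, -0.042, 0.1189]
tool_rot: [0.639, 0.769, -0.001, -0.001]
force: [2.2, 3.1, -22.8]
grip_width: 0.102
grasp_force: 41.3
t: 11.28
ee_pos: [0.4441, -0.042, 0.1189]
tool_rot: [0.641, 0.768, -0.001, -0.001]
force: [2.7, 3.2, -26.4]
grip_width: 0.099
grasp_force: 40.9
d_tool [-0.0005  0.0009 -0.0011] rot [-0.002 -0.    -0.002]
t: 11.78
ee_pos: [0.4472, -0.0433, 0.2045]
tool_rot: [0.641, 0.767, 0.002, 0.002]
force: [0.4, -0.1, -0.8]
grip_width: 0.546
grasp_force: 0.0
d_tool [0.1522 0.1379 0.0053] rot [ 0.005  0.005 -1.26 ]
```

```bash
echo '[[0.6,38.1,34.5,0,0,0,-0.18],[0.6,0,0,0,0,0,-0.18],[0.6,0,0,0,0,0,-0.18],[0.6,0,0,0,0,0,-0.18],[0.6,0,0,0,0,0,-0.18]]' > rows.txt && python3 shift.py rows.txt
echo '[[0.6,0,0,0,0,0,-0.18],[0.6,0,0,0,0,0,-0.18],[0.6,0,0,0,0,0,0]]' > rows.txt && python3 shift.py rows.txt
python3 -c "
from h import *
go(W(.007,.092,.14),CASE[2]+3.1416)"
```

```text
t: 12.4
ee_pos: [0.4738, 0.0007, 0.2027]
tool_rot: [0.241, 0.971, 0.001, 0.002]
force: [-0.1, -0.5, 0.9]
grip_width: 0.598
grasp_force: 0.0
t: 12.78
ee_pos: [0.4736, 0.0008, 0.2023]
tool_rot: [0.067, 0.998, 0.0, 0.002]
force: [0.6, 0.2, -0.0]
grip_width: 0.6
grasp_force: 0.0
d_tool [-0.064   0.14    0.0627] rot [ 0.001  0.004 -0.001]
```

```bash
echo '[[0.6,-21.3,46.7,10,0,0,0],[0.6,-21.3,46.7,10,0,0,0],[0.6,-21.4,46.6,20,0,0,0],[0.6,0,0,20,0,0,0],[0.6,0,0,26,0,0,0]]' > rows.txt && python3 shift.py rows.txt 30
echo '[[0.3,0,0,0,0,0,0],[0.1,0,0,0,0,0,0],[0.1,0,0,0,0,0,0],[0.1,0,0,0,0,0,0]]' > rows.txt && python3 shift.py rows.txt
python3 -c "
from h import *
go(W(.007,.092,.116),CASE[2]+3.1416)"
```

```text
t: 13.4
ee_pos: [0.5555, 0.1326, 0.1149]
tool_rot: [0.067, 0.998, 0.0, 0.001]
force: [-0.2, -0.9, -0.3]
grip_width: 0.597
grasp_force: 0.0
t: 13.9
ee_pos: [0.5545, 0.133, 0.1155]
tool_rot: [0.065, 0.998, 0.001, 0.001]
force: [1.0, 5.9, -0.0]
grip_width: 0.293
grasp_force: 34.9
d_tool [-0.0016 -0.0017 -0.0005] rot [0.002 0.002 0.002]
```

```bash
echo '[[0.1,1,0,-11,0,0,0],[0.1,3.9,0,-11,0,0,0],[0.1,6,0,-9.5,0,0,0],[0.1,7.7,0,-8.3,0,0,0],[0.1,9.5,0,-6.2,0,0,0]]' > rows.txt && python3 shift.py rows.txt
echo '[[0.1,10.4,0,-4.2,0,0,0],[0.1,11,0,-1.5,0,0,0],[0.1,11.5,0,0.5,0,0,0],[0.1,8.5,0,3,0,0,0],[0.1,8.5,0,3.2,0,0,0]]' > rows.txt && python3 shift.py rows.txt
echo '[[0.1,7.4,0,5.2,0,0,0],[0.1,0,0,0,0,0,0]]' > rows.txt && python3 shift.py rows.txt
python3 - <<'E'
from h import *
e=tcp()[0]; print((e-W(-.045,.092,.099)))
s=img("scene"); o=cv2.resize(s[120:270,260:440],(720,600),interpolation=cv2.INTER_CUBIC)
cv2.imwrite("pics/h1.png",o[:,:,::-1])
E
```

```text
t: 14.52
ee_pos: [0.5257, 0.1368, 0.1601]
tool_rot: [0.065, 0.998, 0.001, 0.0]
force: [1.7, 6.4, -7.1]
grip_width: 0.292
grasp_force: 29.8
t: 15.15
ee_pos: [0.4811, 0.1428, 0.1645]
tool_rot: [0.066, 0.998, 0.003, 0.006]
force: [2.2, 1.4, 15.6]
grip_width: 0.275
grasp_force: 28.5
t: 15.4
ee_pos: [0.4705, 0.1443, 0.1595]
tool_rot: [0.065, 0.998, 0.003, 0.002]
force: [-9.2, 2.5, 25.8]
grip_width: 0.245
grasp_force: 28.3
[-0.03386406  0.00632487  0.06054067]
```

View pics/h1.png

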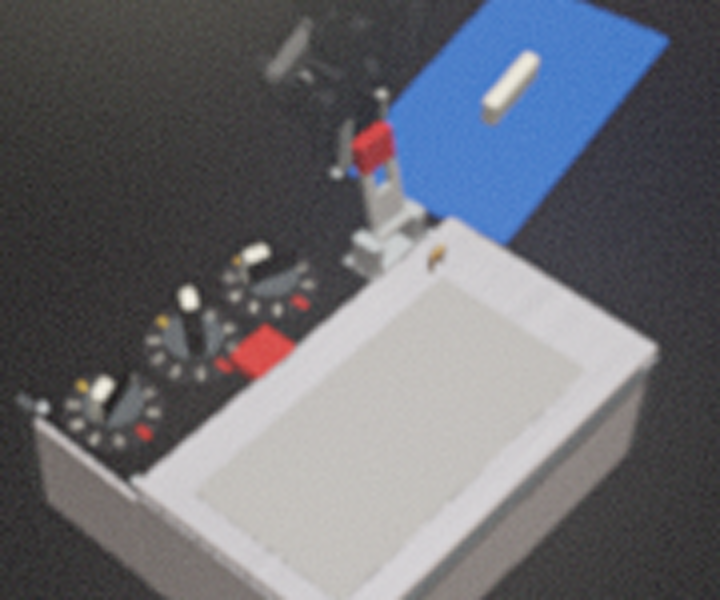

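The hasp stands at about 105°, with its block at (372,147), and it slipped a little in the pads. I'll push it further back with shut fingers.

The manual's scale: shifts go in mm. Converting my numbers, -0.045 m is -45, -0.03 m is -30.

```bash
echo '[[0.5,0,0,0,0,0,0],[0.5,0,0,-30,0,0,0],[0.4,0,0,-30,0,0,0],[0,-45,0,0,0,0,0],[0,-45,0,0,0,0,0]]' > rows.txt && python3 shift.py rows.txt
echo '[[0,0,0,30,0,0,0],[0,0,0,30,0,0,0],[0,25,0,0,0,0,0],[0,20,0,0,0,0,0],[0,12,0,0,0,0,0]]' > rows.txt && python3 shift.py rows.txt
python3 -c "
from h import *
e,r,s=tcp();print(e-W(-.045,.092,.099))"
```

```text
t: 16.08
ee_pos: [0.5596, 0.1296, 0.2151]
tool_rot: [0.066, 0.998, -0.0, 0.001]
force: [0.3, -0.9, 1.0]
grip_width: 0.006
grasp_force: 0.0
t: 16.7
ee_pos: [0.5013, 0.1372, 0.1539]
tool_rot: [0.066, 0.998, -0.001, 0.0]
force: [1.9, -1.0, -0.9]
grip_width: -0.002
grasp_force: 0.8
[-0.00303356 -0.00071613  0.05488671]
```

To row units: 0.008 m is 8.

```bash
echo '[[0,8,0,0,0,0,0],[0,8,0,0,0,0,0],[0,0,0,0,0,0,0]]' > rows.txt && python3 shift.py rows.txt
echo '[[0,4,0,0,0,0,0],[0,0,0,0,0,0,0]]' > rows.txt && python3 shift.py rows.txt
python3 -c "
from h import *
e,r,s=tcp();print(e-W(-.045,.092,.099))"
```

```text
t: 17.08
ee_pos: [0.4859, 0.1406, 0.1544]
tool_rot: [0.065, 0.998, 0.0, 0.0]
force: [-0.2, 0.1, 0.2]
grip_width: -0.001
grasp_force: 0.1
t: 17.32
ee_pos: [0.4847, 0.1408, 0.1553]
tool_rot: [0.066, 0.998, 0.0, 0.003]
force: [6.7, -1.5, 0.6]
grip_width: 0.002
grasp_force: 2.4
[-0.01964755  0.00286354  0.05633842]
```

```bash
echo '[[0,-10,0,0,0,0,0],[0.3,0,0,-50,0,0,0],[0.6,0,0,0,0,0,0]]' > rows.txt && python3 shift.py rows.txt
python3 - <<'E'
from h import *
go(W(-.042,-.02,.15),CASE[2]+3.1416)
t=img("top"); o=cv2.resize(t[200:300,225:355],(780,600),interpolation=cv2.INTER_CUBIC)
cv2.imwrite("pics/h2.png",o[:,:,::-1])
E
```

```text
t: 17.7
ee_pos: [0.4942, 0.1405, 0.2074]
tool_rot: [0.065, 0.998, 0.001, 0.002]
force: [0.8, -0.2, -0.5]
grip_width: 0.42
grasp_force: 0.0
d_tool [-0.0129 -0.1134  0.0571] rot [0.003 0.004 0.001]
```

View pics/h2.png

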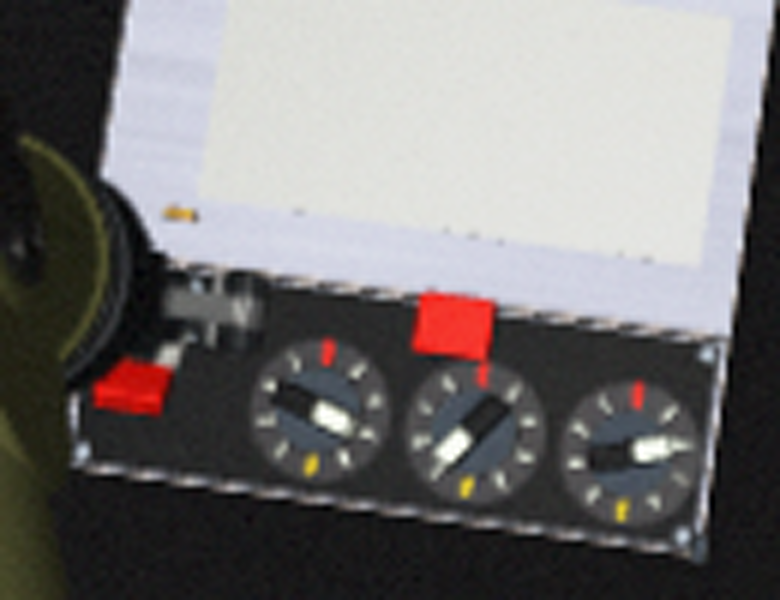

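The dials read 3-6-2, with pointers at (330,417), (452,447) and (655,449). The hasp lies fully back at (132,387). Now the lid.

To row units: -0.0567 m is -56.7, 0.045 m is 45.

```bash
echo '[[0.6,-6.5,-56.7,0,0,0,0],[0.6,-6.5,-56.7,10,0,0,0],[0.6,0,0,45,0,0,0],[0.6,0,0,30,0,0,0],[0.6,0,0,18,0,0,0]]' > rows.txt && python3 shift.py rows.txt 40
echo '[[0.3,0,0,0,0,0,0],[0.1,0,0,0,0,0,0],[0.1,0,0,0,0,0,0],[0.1,0,0,0,0,0,0]]' > rows.txt && python3 shift.py rows.txt
python3 -c "
from h import *
go(W(-.042,-.02,.104),CASE[2]+3.1416)"
```

```text
t: 18.38
ee_pos: [0.4879, 0.0252, 0.0981]
tool_rot: [0.066, 0.998, -0.001, -0.003]
force: [0.2, -0.1, -0.5]
grip_width: 0.599
grasp_force: 0.0
t: 18.88
ee_pos: [0.4892, 0.0287, 0.1001]
tool_rot: [0.065, 0.998, 0.002, -0.001]
force: [1.5, 6.7, -3.6]
grip_width: 0.335
grasp_force: 41.3
d_tool [-0.0036 -0.0018 -0.0039] rot [ 0.003 -0.002  0.003]
```

To row units: -0.008 m is -8.

```bash
echo '[[0.5,0,0,0,0,0,0],[0.5,0,0,-8,0,0,0],[0.3,0,0,0,0,0,0],[0.1,0,0,0,0,0,0],[0.1,0,0,0,0,0,0]]' > rows.txt && python3 shift.py rows.txt 50
echo '[[0.1,0,0,0,0,0,0],[0.1,-3.3,0,-26.8,0,0,0],[0.1,-7.9,0,-25.9,0,0,0],[0.1,-12.3,0,-24,0,0,0]]' > rows.txt && python3 shift.py rows.txt
echo '[[0.1,-16.2,0,-21.6,0,0,0],[0.1,0,0,0,0,0,0]]' > rows.txt && python3 shift.py rows.txt
python3 -c "
from h import *
e,r,s=tcp();print(e-W(.115,-.02,.084));print(s['wrist_torque'])"
```

```text
t: 19.5
ee_pos: [0.4908, 0.0285, 0.1106]
tool_rot: [0.065, 0.998, 0.002, 0.001]
force: [-2.4, 5.8, 5.6]
grip_width: 0.328
grasp_force: 49.0
t: 20.0
ee_pos: [0.5152, 0.0252, 0.1866]
tool_rot: [0.065, 0.998, 0.002, 0.002]
force: [10.3, 5.8, -12.0]
grip_width: 0.318
grasp_force: 50.0
t: 20.25
ee_pos: [0.5324, 0.0229, 0.2091]
tool_rot: [0.065, 0.998, 0.002, 0.003]
force: [4.8, 6.2, -4.2]
grip_width: 0.313
grasp_force: 49.9
[-0.11576517  0.01712045  0.12510401]
[ 1.2929065  -1.0533527  -0.41657553]
```

Following the arc well; continue.

To row units: -0.027 m is -27, -0.0263 m is -26.3.

```bash
echo '[[0.1,-19.8,0,-18.4,0,0,0],[0.1,-22.6,0,-14.8,0,0,0],[0.1,-24.9,0,-10.5,0,0,0],[0.1,-26.3,0,-6.1,0,0,0],[0.1,-27,0,-1.4,0,0,0]]' > rows.txt && python3 shift.py rows.txt
echo '[[0.1,-26.8,0,3.3,0,0,0],[0.1,0,0,0,0,0,0],[0.1,0,0,0,0,0,0]]' > rows.txt && python3 shift.py rows.txt
python3 - <<'E'
from h import *
e,r,s=tcp();print(e-W(.115,-.02,.084))
s=img("scene"); o=cv2.resize(s[90:300,240:450],(600,600),interpolation=cv2.INTER_CUBIC)
cv2.imwrite("pics/l1.png",o[:,:,::-1])
E
```

```text
t: 20.88
ee_pos: [0.6496, 0.0074, 0.261]
tool_rot: [0.064, 0.998, 0.002, 0.0]
force: [-2.8, 4.6, 8.3]
grip_width: 0.292
grasp_force: 48.6
t: 21.25
ee_pos: [0.6765, 0.0007, 0.2561]
tool_rot: [0.066, 0.998, -0.0, 0.001]
force: [1.9, 0.8, 1.2]
grip_width: 0.104
grasp_force: 1.1
[ 0.02832366 -0.00510776  0.17212111]
```

View pics/l1.png

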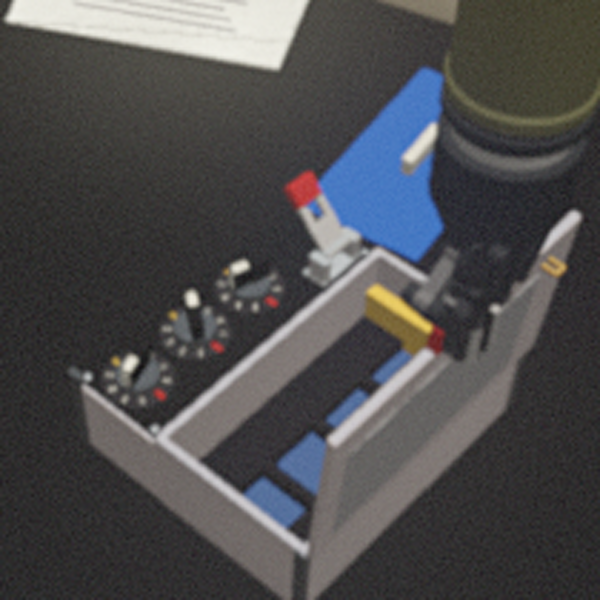

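The lid stands near 85° and slipped from the pads, with its red tab at (437,340). I'll push it further from the inside with shut fingers.

```bash
echo '[[0.1,0,0,-50,0,0,0],[0.1,55,0,0,0,0,0],[0,55,0,0,0,0,0],[0,0,0,45,0,0,0],[0,0,0,40,0,0,0]]' > rows.txt && python3 shift.py rows.txt
echo '[[0,-25,0,0,0,0,0],[0,-20,0,0,0,0,0],[0,-20,0,0,0,0,0],[0,-20,0,0,0,0,0],[0,0,0,0,0,0,0]]' > rows.txt && python3 shift.py rows.txt
python3 -c "
from h import *
e,r,s=tcp();print(r.inv().apply(e-W(0,-.02,.084)))"
```

```text
t: 21.92
ee_pos: [0.5649, 0.0159, 0.2196]
tool_rot: [0.065, 0.998, 0.001, -0.0]
force: [0.0, -0.2, 0.0]
grip_width: 0.001
grasp_force: 0.0
t: 22.55
ee_pos: [0.6502, 0.004, 0.2191]
tool_rot: [0.066, 0.998, -0.001, -0.001]
force: [-0.1, -0.4, 0.2]
grip_width: -0.004
grasp_force: 0.0
[-0.11696315 -0.00177378 -0.13539268]
```

To row units: -0.012 m is -12, -0.01 m is -10.

```bash
echo '[[0,-12,0,0,0,0,0],[0,-10,0,0,0,0,0]]' > rows.txt && python3 shift.py rows.txt; echo '[[0,-6,0,0,0,0,0],[0,0,0,0,0,0,0]]' > rows.txt && python3 shift.py rows.txt
python3 - <<'E'
from h import *
e,r,s=tcp();print(r.inv().apply(e-W(0,-.02,.084)),s["force"])
s=img("scene"); o=cv2.resize(s[90:300,240:450],(600,600),interpolation=cv2.INTER_CUBIC)
cv2.imwrite("pics/l2.png",o[:,:,::-1])
E
```

```text
t: 22.8
ee_pos: [0.6721, 0.0018, 0.22]
tool_rot: [0.065, 0.998, 0.0, -0.001]
force: [-2.4, 0.9, -1.1]
grip_width: -0.001
grasp_force: 1.0
t: 23.05
ee_pos: [0.675, 0.0014, 0.22]
tool_rot: [0.065, 0.998, 0.0, -0.005]
force: [-12.6, 1.5, 5.1]
grip_width: 0.001
grasp_force: 7.2
[-0.14078233 -0.00103066 -0.13741897] [-12.64935022   1.4675442    5.12322725]
```

View pics/l2.png

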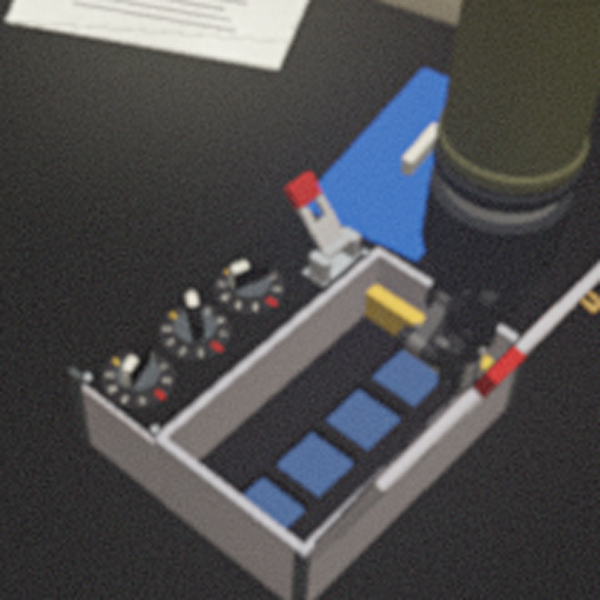

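The lid is at its back stop and the box is open, with four pockets visible. I'll retreat, check the cups again and go to the near one.

```bash
echo '[[0.4,40,0,-20,0,0,0],[0.7,30,0,-50,0,0,0],[0.7,0,0,0,0,0,0]]' > rows.txt && python3 shift.py rows.txt
python3 - <<'E'
from h import *
for n in("top","scene"):
    im=img(n); g=cv2.cvtColor(im,cv2.COLOR_RGB2GRAY)
    for b in blobs(im,g>75,100):
        x,y,w,h=b[2]
        if b[1]<900 and 14<w<34 and 14<h<34 and (x>400 if n=="top" else y>290):
            print(n,b, onz(n,(x+w/2-.5,y+(w if n=="top" else w*.82)/2-.5),.036).round(4))
    m=blue(im)
    print([ (b[0],b[1]) for b in blobs(im,m,100)])
go([.4215,-.2855,.2],CASE[2]+np.pi/2)
E
```

```text
t: 23.48
ee_pos: [0.6107, 0.0098, 0.2961]
tool_rot: [0.065, 0.998, 0.002, 0.005]
force: [0.2, 0.1, -0.4]
grip_width: 0.642
grasp_force: 0.0
top (array([429.8, 181.8]), 304, [420, 172, 20, 20]) [ 0.6783 -0.2889  0.036 ]
top (array([490.3, 192.3]), 312, [481, 183, 20, 20]) [ 0.6508 -0.4395  0.036 ]
top (array([461.1, 237.2]), 233, [453, 229, 17, 17]) [ 0.5391 -0.3639  0.036 ]
top (array([429.3, 286.5]), 240, [421, 278, 18, 18]) [ 0.4171 -0.2844  0.036 ]
[(array([172. , 267.6]), 4477)]
scene (array([205.9, 310.7]), 443, [194, 299, 23, 25]) [ 0.4192 -0.2849  0.036 ]
scene (array([223.8, 376.5]), 511, [211, 364, 25, 27]) [ 0.54   -0.3646  0.036 ]
scene (array([307.9, 383.7]), 649, [294, 370, 29, 29]) [ 0.6753 -0.2855  0.036 ]
scene (array([242.7, 445.5]), 757, [228, 430, 30, 32]) [ 0.6469 -0.4345  0.036 ]
[(array([398.7, 152.5]), 875)]
d_tool [ 0.1488 -0.3177  0.0908] rot [0.004 0.002 1.573]
```

To row units: -0.055 m is -55, 0.03 m is 30.

```bash
echo '[[0.7,26,-55,0,0,0,0],[0.7,26,-55,0,0,0,0],[0.7,26,-55,0,0,0,0],[0.7,26,-55,20,0,0,0],[0.7,26,-55,30,0,0,0]]' > rows.txt && python3 shift.py rows.txt 30
echo '[[0.7,18.8,-42.7,30,0,0,0.18],[0.7,0,0,0,0,0,0.18],[0.7,0,0,0,0,0,0.18],[0.7,0,0,0,0,0,0.18],[0.7,0,0,0,0,0,0.18]]' > rows.txt && python3 shift.py rows.txt
echo '[[0.7,0,0,0,0,0,0.18],[0.7,0,0,0,0,0,0.18],[0.7,0,0,0,0,0,0.18],[0.7,0,0,0,0,0,0.133],[0.7,0,0,0,0,0,0]]' > rows.txt && python3 shift.py rows.txt
python3 -c "
from h import *
go([.420,-.285,.042],CASE[2]+np.pi/2)"
```

```text
t: 24.2
ee_pos: [0.4471, -0.2426, 0.2425]
tool_rot: [0.066, 0.998, -0.0, 0.001]
force: [0.2, -1.5, 0.1]
grip_width: 0.7
grasp_force: 0.0
t: 24.82
ee_pos: [0.4236, -0.2807, 0.2123]
tool_rot: [0.496, 0.868, -0.001, -0.0]
force: [0.8, -0.5, -0.6]
grip_width: 0.699
grasp_force: 0.0
t: 25.45
ee_pos: [0.4235, -0.2806, 0.2124]
tool_rot: [0.752, 0.659, -0.001, -0.0]
force: [-0.4, -0.4, 1.1]
grip_width: 0.697
grasp_force: 0.0
d_tool [-0.0048 -0.0027  0.1704] rot [-0.001  0.001  0.001]
```

```bash
echo '[[0.7,-4.8,-2.7,50,0,0,0],[0.7,0,0,50,0,0,0],[0.7,0,0,40,0,0,0],[0.7,0,0,30,0,0,0],[0.7,0,0,0,0,0,0]]' > rows.txt && python3 shift.py rows.txt 30
echo '[[0.5,0,0,0,0,0,0],[0.3,0,0,0,0,0,0],[0.3,0,0,0,0,0,0],[0.3,0,0,0,0,0,0]]' > rows.txt && python3 shift.py rows.txt
echo '[[0.3,0,0,-40,0,0,0],[0.3,0,0,-60,0,0,0],[0.3,0,0,-60,0,0,0],[0.3,0,0,0,0,0,0]]' > rows.txt && python3 shift.py rows.txt
python3 -c "
from h import *
go(W(.043,-.029,.2),CASE[2]+np.pi/2)"
```

```text
t: 26.08
ee_pos: [0.4183, -0.2841, 0.0409]
tool_rot: [0.752, 0.659, -0.002, -0.002]
force: [-1.0, 0.1, 1.4]
grip_width: 0.702
grasp_force: 0.0
t: 26.58
ee_pos: [0.4214, -0.2853, 0.0445]
tool_rot: [0.752, 0.659, 0.001, 0.001]
force: [-0.6, 0.3, 6.4]
grip_width: 0.449
grasp_force: 30.8
t: 27.08
ee_pos: [0.4229, -0.2864, 0.2079]
tool_rot: [0.752, 0.659, 0.003, 0.004]
force: [-0.1, 0.7, -1.4]
grip_width: 0.448
grasp_force: 30.7
d_tool [0.3104 0.1126 0.0089] rot [ 0.01  0.   -0.  ]
```

```bash
echo '[[0.3,52,18.8,0,0,0,0],[0.3,52,18.8,0,0,0,0],[0.3,52,18.8,0,0,0,0],[0.3,52,18.8,0,0,0,0],[0.3,52,18.8,0,0,0,0]]' > rows.txt && python3 shift.py rows.txt
echo '[[0.3,50.4,18.6,0,0,0,0],[0.3,0,0,0,0,0,0],[0.3,0,0,0,0,0,0]]' > rows.txt && python3 shift.py rows.txt
python3 -c "
from h import *
go(W(.043,-.029,.055),CASE[2]+np.pi/2)"
```

```text
t: 27.7
ee_pos: [0.5478, -0.0377, 0.2019]
tool_rot: [0.752, 0.659, -0.0, -0.001]
force: [0.1, -0.9, 0.1]
grip_width: 0.455
grasp_force: 30.7
t: 28.08
ee_pos: [0.5722, 0.0073, 0.2019]
tool_rot: [0.753, 0.659, -0.001, -0.0]
force: [0.5, -0.7, -0.7]
grip_width: 0.447
grasp_force: 30.7
d_tool [-0.0003  0.0038  0.1469] rot [-0.002  0.002 -0.   ]
```

```bash
echo '[[0.3,0,3.8,50,0,0,0],[0.3,0,0,50,0,0,0],[0.3,0,0,30,0,0,0],[0.3,0,0,12,0,0,0],[0.3,0,0,4,0,0,0]]' > rows.txt && python3 shift.py rows.txt
python3 -c "
from h import *
e,r,s=tcp();print(e,s['force'])"
```

```text
t: 28.7
ee_pos: [0.5767, 0.0063, 0.0573]
tool_rot: [0.753, 0.658, -0.0, 0.0]
force: [0.4, -0.3, -1.0]
grip_width: 0.449
grasp_force: 30.7
[0.57670098 0.00630189 0.05726106] [ 0.44107736 -0.34889585 -0.95800089]
```

To row units: 0.004 m is 4.

```bash
echo '[[0.3,0,0,4,0,0,0],[0.3,0,0,0,0,0,0],[0.7,0,0,0,0,0,0],[0.7,0,0,0,0,0,0]]' > rows.txt && python3 shift.py rows.txt
echo '[[0.7,0,0,-40,0,0,0],[0.7,0,0,-60,0,0,0],[0.7,0,0,-50,0,0,0],[0.7,0,0,0,0,0,0]]' > rows.txt && python3 shift.py rows.txt
python3 - <<'E'
from h import *
go([.541,-.365,.2],CASE[2]+np.pi/2)
im=img("top"); g=cv2.cvtColor(im,cv2.COLOR_RGB2GRAY)
for b in blobs(im,g>75,100):
    x,y,w,h=b[2]
    if b[1]<900 and 14<w<34 and 14<h<34 and x>400: print(b)
E
```

```text
t: 29.2
ee_pos: [0.5772, 0.0076, 0.0537]
tool_rot: [0.752, 0.659, 0.0, 0.0]
force: [0.4, -0.7, -0.4]
grip_width: 0.705
grasp_force: 0.0
t: 29.7
ee_pos: [0.5797, 0.0073, 0.2082]
tool_rot: [0.753, 0.659, 0.004, 0.002]
force: [0.3, -0.1, -0.2]
grip_width: 0.7
grasp_force: 0.0
d_tool [-0.3742  0.011   0.0071] rot [ 0.009 -0.003 -0.001]
(array([429.7, 181.8]), 305, [420, 172, 20, 20])
(array([490.3, 192.3]), 311, [481, 183, 20, 20])
(array([461.2, 237.2]), 231, [453, 229, 17, 17])
```

```bash
echo '[[0.7,-60,1.8,0,0,0,0],[0.7,-60,1.8,0,0,0,0],[0.7,-60,1.8,0,0,0,0],[0.7,-60,1.8,0,0,0,0],[0.7,-60,1.8,0,0,0,0]]' > rows.txt && python3 shift.py rows.txt
echo '[[0.7,-60,1,0,0,0,0],[0.7,-14,1,0,0,0,0],[0.7,0,0,0,0,0,0]]' > rows.txt && python3 shift.py rows.txt
python3 -c "
from h import *
go([.541,-.365,.042],CASE[2]+np.pi/2)"
```

```text
t: 30.38
ee_pos: [0.545, -0.2922, 0.2015]
tool_rot: [0.752, 0.659, -0.0, -0.001]
force: [0.7, -0.0, -0.6]
grip_width: 0.698
grasp_force: 0.0
t: 30.75
ee_pos: [0.5371, -0.3652, 0.2016]
tool_rot: [0.753, 0.658, -0.001, -0.001]
force: [0.2, 0.6, 0.3]
grip_width: 0.699
grasp_force: 0.0
d_tool [0.0006 0.0043 0.1595] rot [-0.002 -0.001 -0.003]
```

To row units: 0.05 m is 50, 0.04 m is 40.

```bash
echo '[[0.7,0.6,4.3,50,0,0,0],[0.7,0,0,50,0,0,0],[0.7,0,0,40,0,0,0],[0.7,0,0,18,0,0,0],[0.7,0,0,0,0,0,0]]' > rows.txt && python3 shift.py rows.txt 30
echo '[[0.5,0,0,0,0,0,0],[0.3,0,0,0,0,0,0],[0.3,0,0,0,0,0,0],[0.3,0,0,0,0,0,0]]' > rows.txt && python3 shift.py rows.txt
echo '[[0.3,0,0,-40,0,0,0],[0.3,0,0,-60,0,0,0],[0.3,0,0,-60,0,0,0],[0.3,0,0,0,0,0,0]]' > rows.txt && python3 shift.py rows.txt
python3 -c "
from h import *
go(W(.043,.029,.2),CASE[2]+np.pi/2)"
```

```text
t: 31.38
ee_pos: [0.5427, -0.3626, 0.0441]
tool_rot: [0.752, 0.659, -0.0, -0.001]
force: [-0.1, 0.1, -0.0]
grip_width: 0.696
grasp_force: 0.0
t: 31.88
ee_pos: [0.5438, -0.3654, 0.0474]
tool_rot: [0.753, 0.659, 0.001, 0.002]
force: [-1.6, 1.3, 6.7]
grip_width: 0.451
grasp_force: 30.7
t: 32.38
ee_pos: [0.5445, -0.3673, 0.2117]
tool_rot: [0.753, 0.658, 0.002, 0.005]
force: [-0.5, 0.1, -1.1]
grip_width: 0.449
grasp_force: 30.5
d_tool [ 0.4325 -0.0191  0.0099] rot [ 0.01   0.004 -0.001]
```

To row units: 0.06 m is 60, -0.0027 m is -2.7.

```bash
echo '[[0.3,60,-2.7,0,0,0,0],[0.3,60,-2.7,0,0,0,0],[0.3,60,-2.7,0,0,0,0],[0.3,60,-2.7,0,0,0,0],[0.3,60,-2.7,0,0,0,0]]' > rows.txt && python3 shift.py rows.txt
echo '[[0.3,60,-2.7,0,0,0,0],[0.3,60,-2.7,0,0,0,0],[0.3,12,0,0,0,0,0],[0.3,0,0,0,0,0,0],[0.3,0,0,0,0,0,0]]' > rows.txt && python3 shift.py rows.txt
python3 -c "
from h import *
go(W(.043,.029,.055),CASE[2]+np.pi/2)"
```

```text
t: 33.0
ee_pos: [0.5683, -0.0634, 0.2046]
tool_rot: [0.753, 0.659, 0.0, -0.0]
force: [0.3, -0.3, 0.1]
grip_width: 0.451
grasp_force: 30.5
t: 33.62
ee_pos: [0.5809, 0.0634, 0.205]
tool_rot: [0.754, 0.657, -0.0, 0.0]
force: [0.2, 0.7, 0.1]
grip_width: 0.447
grasp_force: 30.5
d_tool [0.001  0.0023 0.15  ] rot [-0.     0.001 -0.004]
```

To row units: 0.05 m is 50, 0.03 m is 30.

```bash
echo '[[0.3,1,2.3,50,0,0,0],[0.3,0,0,50,0,0,0],[0.3,0,0,30,0,0,0],[0.3,0,0,14,0,0,0],[0.3,0,0,4,0,0,0]]' > rows.txt && python3 shift.py rows.txt
echo '[[0.3,0,0,0,0,0,0],[0.3,0,0,0,0,0,0],[0.7,0,0,0,0,0,0],[0.7,0,0,0,0,0,0]]' > rows.txt && python3 shift.py rows.txt
echo '[[0.7,0,0,-40,0,0,0],[0.7,0,0,-60,0,0,0],[0.7,0,0,-50,0,0,0],[0.7,0,0,0,0,0,0]]' > rows.txt && python3 shift.py rows.txt
python3 -c "
from h import *
go([.461,.362,.2],0)"
```

```text
t: 34.25
ee_pos: [0.5836, 0.0653, 0.0571]
tool_rot: [0.753, 0.658, -0.0, 0.0]
force: [0.1, 0.5, -0.2]
grip_width: 0.452
grasp_force: 30.5
t: 34.75
ee_pos: [0.5837, 0.0669, 0.0577]
tool_rot: [0.752, 0.659, 0.0, 0.0]
force: [0.1, 0.0, 0.2]
grip_width: 0.698
grasp_force: 0.0
t: 35.25
ee_pos: [0.5862, 0.0668, 0.2122]
tool_rot: [0.753, 0.659, 0.004, 0.002]
force: [-0.8, -1.1, -0.4]
grip_width: 0.702
grasp_force: 0.0
d_tool [ 0.276  -0.1634  0.0119] rot [ 0.004 -0.009  1.438]
```

```bash
cat >> h.py <<'E'
def platepose(n,z=.006):
    im=img(n); m=cv2.morphologyEx(blue(im).astype(np.uint8),cv2.MORPH_CLOSE,np.ones((15,15)))
    c=max(cv2.findContours(m,cv2.RETR_EXTERNAL,cv2.CHAIN_APPROX_NONE)[0],key=cv2.contourArea)[:,0]
    w=np.float32([onz(n,p,z)[:2] for p in c]); return cv2.minAreaRect(w*1000)
E
python3 - <<'E'
from h import *
print(platepose("top"),platepose("scene"))
t=img("top");s=img("scene")
o=np.hstack([cv2.resize(t[170:300,225:355],(400,400),interpolation=2),cv2.resize(s[160:290,270:400],(400,400),interpolation=2)])
cv2.imwrite("pics/p1.png",o[:,:,::-1])
E
```

```text
((460.1226806640625, 378.3753356933594), (124.68956756591797, 208.7367706298828), 0.41705530881881714) ((491.72491455078125, 418.42572021484375), (67.31086730957031, 122.6712875366211), 2.548215389251709)
```

View pics/p1.png

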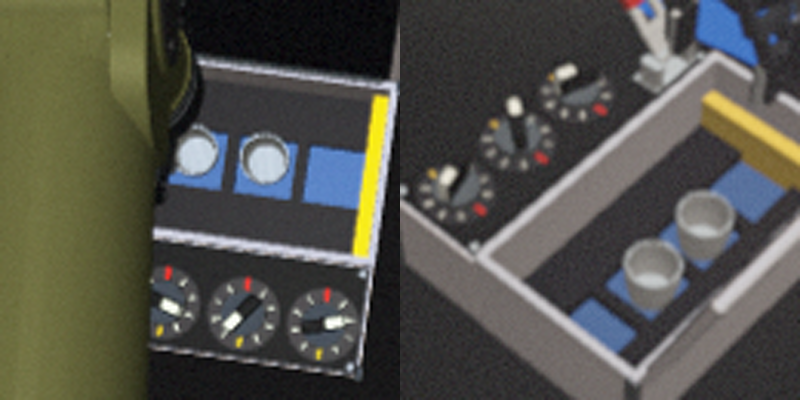

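Both cups stand upright in pockets 2 and 3, at (650,270) and (704,222) in the crop. Next the plate.

```bash
python3 - <<'E'
import h
from h import *
d={"top":np.load("t0.npy"),"scene":np.load("s0.npy")}
h.img=lambda n:d[n]
for n in d: print(n,platepose(n))
print("bar top",onz("top",(169.6,267.1),.024),"scene",onz("scene",(387.1,141.2),.02))
go([.462,.3625,.2],.015+np.pi/2)
E
```

```text
top ((460.2369689941406, 363.1330871582031), (124.69145202636719, 239.4646759033203), 0.4216630160808563)
scene ((463.362060546875, 359.6783447265625), (124.87993621826172, 236.8480987548828), 1.3532886505126953)
bar top [0.46035727 0.36188856 0.024     ] scene [0.46318968 0.3583943  0.02      ]
d_tool [ 0.2772 -0.1586  0.0059] rot [-0.002  0.001 -0.148]
```

To row units: 0.05 m is 50, -0.0285 m is -28.5.

```bash
echo '[[0.5,50,-28.5,0,0,0,0],[0.5,50,-28.5,0,0,0,0],[0.5,50,-28.5,0,0,0,0],[0.5,50,-28.5,0,0,0,0],[0.5,50,-28.5,0,0,0,0]]' > rows.txt && python3 shift.py rows.txt 60
echo '[[0.5,25,-15.5,0,0,0,-0.145],[0.5,0,0,0,0,0,0],[0.5,0,0,0,0,0,0]]' > rows.txt && python3 shift.py rows.txt
python3 - <<'E'
from h import *
go([.463,.3605,.035],.012+np.pi/2)
print(blobs(0,blue(img("top")),300))
E
```

```text
t: 36.08
ee_pos: [0.4737, 0.3345, 0.2054]
tool_rot: [0.753, 0.659, -0.001, 0.0]
force: [0.9, -0.3, -0.0]
grip_width: 0.501
grasp_force: 0.0
t: 36.45
ee_pos: [0.4636, 0.3586, 0.206]
tool_rot: [0.704, 0.71, -0.001, 0.001]
force: [0.3, -0.7, 0.3]
grip_width: 0.501
grasp_force: 0.0
d_tool [ 0.0024 -0.0004  0.171 ] rot [-0.001  0.002 -0.003]
[(array([170.9, 267.9]), 408, [132, 242, 87, 52])]
```

```bash
echo '[[0.5,2.4,0,50,0,0,0],[0.5,0,0,50,0,0,0],[0.5,0,0,40,0,0,0],[0.5,0,0,33,0,0,0],[0.5,0,0,0,0,0,0]]' > rows.txt && python3 shift.py rows.txt 60
echo '[[0.2,0,0,0,0,0,0],[0,0,0,0,0,0,0],[0,0,0,0,0,0,0],[0,0,0,0,0,0,0]]' > rows.txt && python3 shift.py rows.txt
echo '[[0,0,0,-30,0,0,0],[0,0,0,-50,0,0,0],[0,0,0,-60,0,0,0],[0,0,0,-40,0,0,0],[0,0,0,0,0,0,0]]' > rows.txt && python3 shift.py rows.txt
python3 - <<'E'
from h import *
go(W(.043,0,.2),CASE[2]+np.pi/2)
t=img("top");s=img("scene")
o=np.hstack([cv2.resize(t[190:340,100:250],(400,400),interpolation=2),cv2.resize(s[60:210,320:470],(400,400),interpolation=2)])
cv2.imwrite("pics/p2.png",o[:,:,::-1])
E
```

```text
t: 37.12
ee_pos: [0.4624, 0.3593, 0.0316]
tool_rot: [0.704, 0.71, -0.003, 0.0]
force: [0.3, -0.6, 0.5]
grip_width: 0.501
grasp_force: 0.0
t: 37.62
ee_pos: [0.4645, 0.3631, 0.0363]
tool_rot: [0.703, 0.711, 0.002, 0.0]
force: [-1.0, -1.9, 6.4]
grip_width: 0.117
grasp_force: 61.9
t: 38.25
ee_pos: [0.4651, 0.364, 0.2188]
tool_rot: [0.703, 0.711, 0.004, -0.0]
force: [-0.4, -0.4, -2.4]
grip_width: 0.119
grasp_force: 60.9
d_tool [-0.3303  0.1103  0.0173] rot [ 0.005 -0.007  0.144]
```

View pics/p2.png

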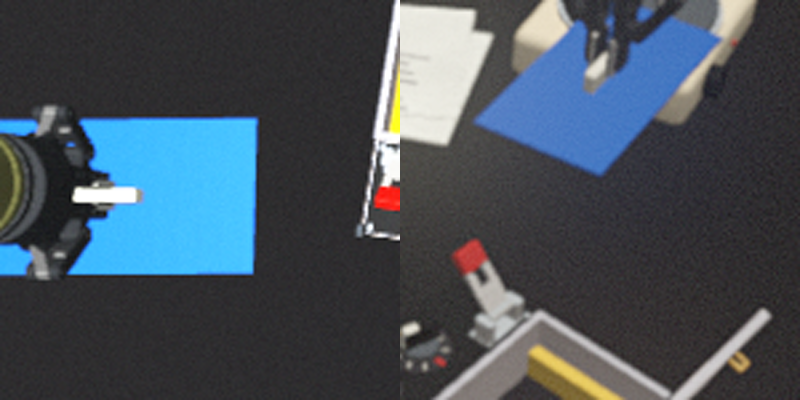

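The plate hangs level from its bar. Its right-edge corners are at (257,118) and (253,274) in the top crop, and (600,175) and (475,122) in the scene crop. Now to find where it sits relative to the TCP.

```bash
python3 - <<'E'
from h import *
e,r,s=tcp(); z=e[2]-.0303; print(e)
k=.375; o=-.5+k/2
T=[(100+o+k*257,190+o+k*118),(100+o+k*253,190+o+k*274)];S=[(320+o+k*200,60+o+k*175),(320+o+k*75,60+o+k*122)]
for a,b in zip(T,S):
    print("top",onz("top",a,z)-e,"scene",onz("scene",b,z)-e,"tri",tri(b,a))
E
```

```text
[0.46293642 0.36256513 0.21412231]
top [ 0.06549205 -0.11467581 -0.0303    ] scene [ 0.06593615 -0.11775168 -0.0303    ] tri (array([0.52810216, 0.24819953, 0.18132776]), np.float64(0.0014422172651387545))
top [-0.06015207 -0.11635651 -0.0303    ] scene [-0.05661678 -0.11868944 -0.0303    ] tri (array([0.4031222 , 0.24792019, 0.17970684]), np.float64(0.0012331712677408017))
```

```bash
python3 -c "
from h import *
go(W(.043,0,.21),CASE[2]+np.pi/2)"
echo '[[0,0,0,0,0,0,0.072],[0,0,0,0,0,0,0.072],[0,0,0,0,0,0,0]]' > rows.txt && python3 shift.py rows.txt
python3 -c "
from h import *
go(W(.043,0,.21),CASE[2]+np.pi/2)"
```

```text
d_tool [-0.3288  0.1125  0.0039] rot [-0.    -0.001  0.145]
t: 38.72
ee_pos: [0.4624, 0.362, 0.2122]
tool_rot: [0.752, 0.659, -0.002, 0.0]
force: [0.3, 0.1, -2.4]
grip_width: 0.12
grasp_force: 60.9
d_tool [-0.3087  0.1588  0.0027] rot [-0.002  0.003  0.001]
```

```bash
echo '[[0,-44,22.7,0,0,0,0],[0,-44,22.7,0,0,0,0],[0,-44,22.7,0,0,0,0],[0,-44,22.7,0,0,0,0],[0,-44,22.7,0,0,0,0]]' > rows.txt && python3 shift.py rows.txt
echo '[[0,-44,22.7,0,0,0,0],[0,-44.7,22.6,0,0,0,0],[0,0,0,0,0,0,0],[0,0,0,0,0,0,0],[0,0,0,0,0,0,0]]' > rows.txt && python3 shift.py rows.txt
python3 - <<'E'
from h import *
go(W(.043,0,.13),CASE[2]+np.pi/2)
t=img("top");s=img("scene")
o=np.hstack([cv2.resize(t[170:300,225:355],(400,400),interpolation=2),cv2.resize(s[120:300,270:450],(400,400),interpolation=2)])
cv2.imwrite("pics/p3.png",o[:,:,::-1])
E
```

```text
t: 39.35
ee_pos: [0.5466, 0.128, 0.2132]
tool_rot: [0.752, 0.66, -0.001, -0.0]
force: [0.6, -0.0, -1.8]
grip_width: 0.119
grasp_force: 60.9
t: 39.98
ee_pos: [0.5795, 0.0376, 0.2136]
tool_rot: [0.751, 0.66, -0.0, -0.001]
force: [-0.4, 0.2, -1.1]
grip_width: 0.121
grasp_force: 60.9
d_tool [-0.0025  0.0003  0.0836] rot [-0.001 -0.     0.004]
```

View pics/p3.png

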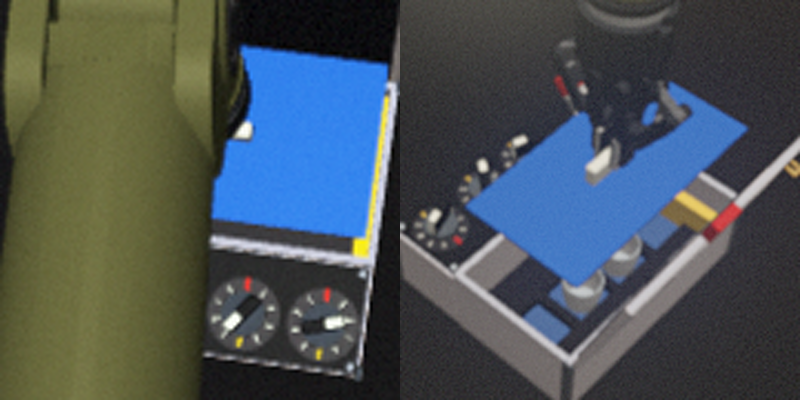

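```bash
echo '[[0,-2.5,0,40,0,0,0.003],[0,0,0,40,0,0,0],[0,0,0,0,0,0,0],[0,0,0,0,0,0,0]]' > rows.txt && python3 shift.py rows.txt
python3 - <<'E'
from h import *
go(W(.043,0,.086),CASE[2]+np.pi/2)
t=img("top");s=img("scene")
o=np.hstack([cv2.resize(t[180:260,290:370],(400,400),interpolation=2),cv2.resize(s[150:290,290:430],(400,400),interpolation=2)])
cv2.imwrite("pics/p4.png",o[:,:,::-1])
E
```

```text
t: 40.58
ee_pos: [0.5807, 0.0337, 0.1356]
tool_rot: [0.753, 0.658, 0.001, 0.001]
force: [0.6, -0.7, -1.4]
grip_width: 0.116
grasp_force: 60.8
d_tool [ 0.0012 -0.0015  0.0496] rot [ 0.002 -0.001 -0.002]
```

View pics/p4.png

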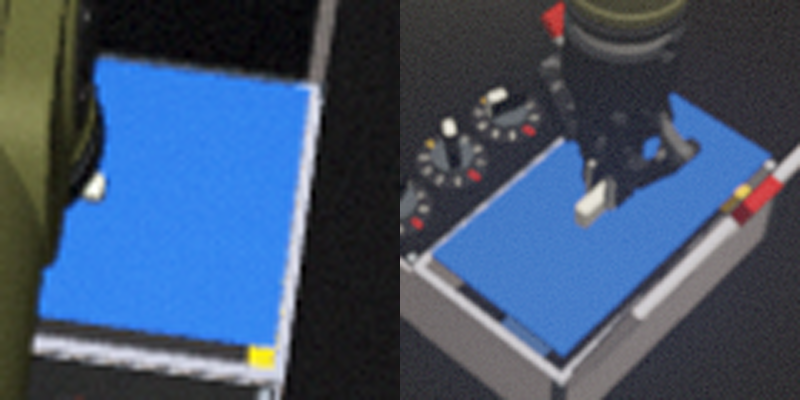

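```bash
python3 - <<'E'
from h import *
c,s=np.cos(CASE[2]),np.sin(CASE[2])
def cs(X): d=X[:2]-np.array(CASE[:2]); return np.r_[c*d[0]+s*d[1],-s*d[0]+c*d[1]].round(4)
T=lambda x,y:(290-.4+x/5,180-.4+y/5);S=lambda x,y:(290-.325+(x-400)*.35,150-.325+y*.35)
print("TCP",cs(tcp()[0]))
print("top: plate FR",cs(onz("top",T(276,347),.105)),"BR",cs(onz("top",T(317,84),.105)),"rail FR",cs(onz("top",T(275,368),.048)),"wall in",cs(onz("top",T(277,372),.083)))
print("scene: plate BR",cs(onz("scene",S(560,356),.105)),"BL",cs(onz("scene",S(772,162),.105)),"FR",cs(onz("scene",S(432,254),.105)),"wallout BR",cs(onz("scene",S(563,382),.083)))
E
```

```text
TCP [ 0.0449 -0.0013]
top: plate FR [-0.0181 -0.1202] BR [ 0.1073 -0.1225] rail FR [-0.0244 -0.1217] wall in [-0.0282 -0.1225]
scene: plate BR [ 0.1072 -0.122 ] BL [0.1127 0.1109] FR [-0.0143 -0.1196] wallout BR [ 0.114  -0.1255]
```

```bash
echo '[[0,4,-3.5,0,0,0,-0.02],[0,0,0,0,0,0,0],[0,0,0,12,0,0,0],[0,0,0,6,0,0,0],[0,0,0,0,0,0,0]]' > rows.txt && python3 shift.py rows.txt
echo '[[0,0,0,6,0,0,0],[0,0,0,0,0,0,0]]' > rows.txt && python3 shift.py rows.txt
python3 - <<'E'
from h import *
c,s=np.cos(CASE[2]),np.sin(CASE[2])
e,r,st=tcp();d=e-W(0,0);print("TCP",c*d[0]+s*d[1],-s*d[0]+c*d[1],e[2],st["force"])
E
```

```text
t: 41.3
ee_pos: [0.5761, 0.0375, 0.1151]
tool_rot: [0.747, 0.665, -0.001, -0.0]
force: [0.1, -0.6, -2.3]
grip_width: 0.117
grasp_force: 60.9
t: 41.55
ee_pos: [0.5765, 0.0376, 0.1097]
tool_rot: [0.747, 0.665, -0.0, -0.0]
force: [0.0, 0.1, -1.5]
grip_width: 0.116
grasp_force: 60.9
TCP 0.03977946854485834 0.00208440597786154 0.10965318273191582 [ 0.01733375  0.07668091 -1.51932413]
```

To row units: 0.01 m is 10, 0.006 m is 6.

```bash
echo '[[0,0,0,10,0,0,0],[0,0,0,6,0,0,0],[0,0,0,0,0,0,0]]' > rows.txt && python3 shift.py rows.txt
echo '[[0,0,0,6,0,0,0],[0,0,0,2,0,0,0],[0,0,0,0,0,0,0]]' > rows.txt && python3 shift.py rows.txt
```

```text
t: 41.92
ee_pos: [0.5762, 0.0376, 0.0933]
tool_rot: [0.747, 0.665, -0.001, -0.0]
force: [-0.9, 0.4, -0.9]
grip_width: 0.123
grasp_force: 60.9
t: 42.3
ee_pos: [0.5767, 0.0377, 0.086]
tool_rot: [0.747, 0.665, -0.0, -0.0]
force: [-0.2, 0.3, -1.9]
grip_width: 0.118
grasp_force: 60.9
```

```bash
echo '[[0,0,0,2,0,0,0],[0,0,0,1,0,0,0],[0,0,0,0,0,0,0]]' > rows.txt && python3 shift.py rows.txt
echo '[[0.35,0,0,0,0,0,0],[0.35,0,0,0,0,0,0],[0.35,0,0,-30,0,0,0],[0.35,0,0,-60,0,0,0],[0.35,0,0,-60,0,0,0]]' > rows.txt && python3 shift.py rows.txt
echo '[[0.35,-5,0,-60,0,0,0],[0.35,0,-60,0,0,0,0],[0.35,0,-60,0,0,0,0],[0.35,0,0,0,0,0,0]]' > rows.txt && python3 shift.py rows.txt
python3 - <<'E'
from h import *
t=img("top");s=img("scene")
o=np.hstack([cv2.resize(t[175:275,230:365],(400,400),interpolation=2),cv2.resize(s[120:290,260:430],(400,400),interpolation=2)])
cv2.imwrite("pics/p5.png",o[:,:,::-1])
E
```

```text
t: 42.68
ee_pos: [0.5771, 0.0377, 0.0843]
tool_rot: [0.747, 0.665, 0.0, -0.0]
force: [-3.1, -0.2, 4.5]
grip_width: 0.115
grasp_force: 61.8
t: 43.3
ee_pos: [0.5765, 0.0376, 0.2344]
tool_rot: [0.747, 0.665, -0.0, -0.0]
force: [0.8, 0.3, -0.9]
grip_width: 0.35
grasp_force: 0.0
t: 43.8
ee_pos: [0.4536, 0.0471, 0.2933]
tool_rot: [0.745, 0.667, 0.002, -0.002]
force: [0.8, -0.2, 0.3]
grip_width: 0.351
grasp_force: 0.0
```

View pics/p5.png

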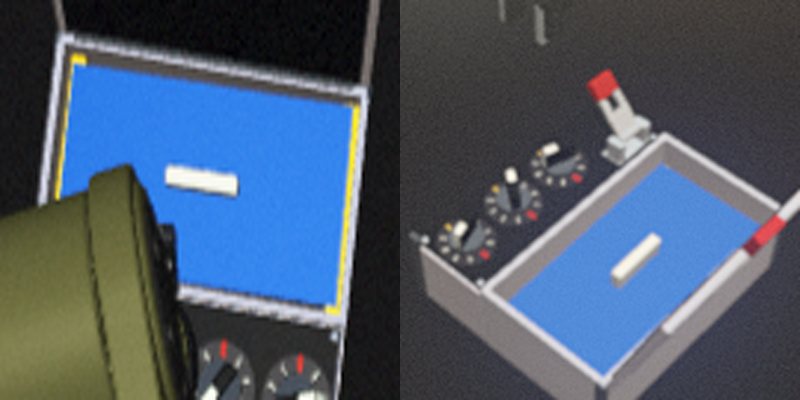

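The plate lies flat in the box and clear of the walls, with yellow rail showing at both ends and its bar at (200,180). Contact came at an underside height of 48 mm. To close the lid I'll go over it and push it shut from behind along its arc.

The manual's scale: shifts go in mm. Converting my numbers, -0.02 m is -20.

```bash
echo '[[0,0,0,-20,0,0,-0.18],[0,0,0,0,0,0,-0.18],[0,0,0,0,0,0,-0.18],[0,0,0,0,0,0,-0.18],[0,0,0,0,0,0,-0.18]]' > rows.txt && python3 shift.py rows.txt 30
echo '[[0,0,0,0,0,0,-0.18],[0,0,0,0,0,0,-0.18],[0,0,0,0,0,0,-0.18],[0,0,0,0,0,0,-0.133],[0,0,0,0,0,0,0]]' > rows.txt && python3 shift.py rows.txt
python3 -c "
from h import *
go(W(.205,0,.305),CASE[2]+3.1416)"
```

```text
t: 44.52
ee_pos: [0.4586, 0.0461, 0.3131]
tool_rot: [0.381, 0.925, -0.001, 0.001]
force: [-0.6, 0.8, 0.5]
grip_width: 0.003
grasp_force: 0.0
t: 45.15
ee_pos: [0.4582, 0.0463, 0.3132]
tool_rot: [0.058, 0.998, -0.001, 0.0]
force: [-0.2, 0.3, 0.3]
grip_width: 0.002
grasp_force: 0.0
d_tool [-2.836e-01  2.000e-04  8.400e-03] rot [-0.002  0.001  0.017]
```

```bash
echo '[[0,-56,0,0,0,0,0.017],[0,-57,0,0,0,0,0],[0,-57,0,0,0,0,0],[0,-57,0,3,0,0,0],[0,-57,0,5,0,0,0]]' > rows.txt && python3 shift.py rows.txt
echo '[[0,0,0,0,0,0,0],[0,0,0,0,0,0,0]]' > rows.txt && python3 shift.py rows.txt
python3 -c "
from h import *
go(W(.205,0,.221),CASE[2]+3.1416)"
```

```text
t: 45.78
ee_pos: [0.7417, 0.0112, 0.3029]
tool_rot: [0.065, 0.998, -0.001, -0.001]
force: [-0.3, 0.1, 2.4]
grip_width: -0.001
grasp_force: 0.0
t: 46.02
ee_pos: [0.739, 0.0099, 0.3038]
tool_rot: [0.066, 0.998, -0.001, -0.001]
force: [-0.3, 0.4, -0.1]
grip_width: 0.004
grasp_force: 0.0
d_tool [-0.0006  0.0041  0.0828] rot [-0.002 -0.002  0.   ]
```

To row units: 0.042 m is 42, 0.041 m is 41.

```bash
echo '[[0,0,4,42,0,0,0],[0,0,0,41,0,0,0],[0,20,0,0,0,0,0],[0,9,0,0,0,0,0]]' > rows.txt && python3 shift.py rows.txt
echo '[[0,11,0,-4,0,0,0],[0,11,0,-3,0,0,0],[0,10,0,-2,0,0,0],[0,10,0,-1,0,0,0]]' > rows.txt && python3 shift.py rows.txt
echo '[[0,16.3,0,0.5,0,0,0],[0,16.3,0,1.7,0,0,0],[0,15.5,0,4.5,0,0,0],[0,15.5,0,6,0,0,0]]' > rows.txt && python3 shift.py rows.txt
python3 -c "
from h import *
e,r,s=tcp();print(r.inv().apply(e-W(0,0,0)))"
```

```text
t: 46.52
ee_pos: [0.7098, 0.0196, 0.224]
tool_rot: [0.065, 0.998, 0.001, 0.001]
force: [3.0, 0.1, 0.1]
grip_width: -0.001
grasp_force: 0.0
t: 47.02
ee_pos: [0.6686, 0.0239, 0.2329]
tool_rot: [0.065, 0.998, 0.0, 0.001]
force: [1.9, 0.2, 1.6]
grip_width: 0.002
grasp_force: 0.0
t: 47.52
ee_pos: [0.6053, 0.0318, 0.22]
tool_rot: [0.065, 0.998, 0.0, 0.001]
force: [1.7, 0.1, 1.7]
grip_width: 0.002
grasp_force: 1.0
[-6.93255765e-02  6.46963467e-05 -2.19908357e-01]
```

Pushing works (about 2 N, as expected); now the second half of the arc.

```bash
echo '[[0,13.8,0,8.5,0,0,0],[0,13.3,0,9.8,0,0,0],[0,11.2,0,12,0,0,0],[0,10.4,0,12.6,0,0,0]]' > rows.txt && python3 shift.py rows.txt
echo '[[0,7.8,0,14.4,0,0,0],[0,6.6,0,14.9,0,0,0],[0,5.1,0,21.2,0,0,0],[0,1.2,0,10.5,0,0,0]]' > rows.txt && python3 shift.py rows.txt
echo '[[0,0,0,2,0,0,0],[0,0,0,0,0,0,0]]' > rows.txt && python3 shift.py rows.txt
```

```text
t: 48.02
ee_pos: [0.5566, 0.0381, 0.1764]
tool_rot: [0.065, 0.998, 0.0, -0.0]
force: [1.3, 0.7, 0.5]
grip_width: 0.004
grasp_force: 0.6
t: 48.52
ee_pos: [0.5358, 0.041, 0.1141]
tool_rot: [0.065, 0.998, -0.0, -0.001]
force: [-1.2, 0.3, 4.0]
grip_width: 0.0
grasp_force: 2.2
t: 48.78
ee_pos: [0.5359, 0.041, 0.1141]
tool_rot: [0.065, 0.998, 0.0, -0.002]
force: [-6.2, 0.3, 11.6]
grip_width: -0.004
grasp_force: 5.5
```

The lid is shut. Now the hasp, from the robot's side.

To row units: -0.05 m is -50, -0.04 m is -40.

```bash
echo '[[0,0,0,-40,0,0,0],[0,0,0,-50,0,0,0],[0,40,30,0,0,0,0],[0,40,30,0,0,0,0],[0,35,32,0,0,0,0]]' > rows.txt && python3 shift.py rows.txt
echo '[[0,0,0,0,0,0,0],[0,0,0,0,0,0,0]]' > rows.txt && python3 shift.py rows.txt
python3 -c "
from h import *
go(W(-.118,.092,.147),CASE[2]+3.1416)"
```

```text
t: 49.4
ee_pos: [0.4336, 0.1482, 0.2036]
tool_rot: [0.065, 0.998, 0.001, 0.0]
force: [0.5, 1.3, -1.0]
grip_width: 0.0
grasp_force: 0.0
t: 49.65
ee_pos: [0.4353, 0.1467, 0.2036]
tool_rot: [0.065, 0.998, 0.0, 0.0]
force: [0.1, 0.2, 0.1]
grip_width: 0.004
grasp_force: 0.0
d_tool [0.0034 0.0005 0.0566] rot [0.    0.    0.002]
```

```bash
echo '[[0,3,0,30,0,0,0],[0,0,0,26,0,0,0],[0,-14,0,0,0,0,0],[0,-10,0,-5,0,0,0]]' > rows.txt && python3 shift.py rows.txt
echo '[[0,-10,0,-7,0,0,0],[0,-10,0,-7,0,0,0],[0,-12,0,-7,0,0,0],[0,-13.7,0,0,0,0,0],[0,-13.1,0,3.8,0,0,0]]' > rows.txt && python3 shift.py rows.txt
python3 -c "
from h import *
e,r,s=tcp();print(r.inv().apply(e-W(0,0.092,0)),s['force'])"
```

```text
t: 50.15
ee_pos: [0.4554, 0.1425, 0.1519]
tool_rot: [0.067, 0.998, -0.001, -0.002]
force: [-2.6, 0.5, 1.8]
grip_width: -0.004
grasp_force: 1.5
t: 50.78
ee_pos: [0.5153, 0.1366, 0.1704]
tool_rot: [0.065, 0.998, 0.0, 0.001]
force: [-0.8, -0.8, -0.2]
grip_width: -0.004
grasp_force: 0.4
[ 0.03371368  0.00027851 -0.17043826] [-0.78364058 -0.8455966  -0.18906906]
```

```bash
echo '[[0,-11.7,0,7,0,0,0],[0,-9.5,0,9.8,0,0,0],[0,-6.7,0,11.9,0,0,0],[0,-2.6,0,8.8,0,0,0],[0,-0.7,0,4.5,0,0,0]]' > rows.txt && python3 shift.py rows.txt
echo '[[0,0,0,2,0,0,0],[0,0,0,2,0,0,0],[0,0,0,0,0,0,0]]' > rows.txt && python3 shift.py rows.txt
python3 -c "
from h import *
e,r,s=tcp();print(r.inv().apply(e-W(0,0.092,0)),s['force'])"
```

```text
t: 51.4
ee_pos: [0.5449, 0.1325, 0.1272]
tool_rot: [0.065, 0.998, -0.0, -0.0]
force: [-0.3, 0.5, 1.7]
grip_width: -0.001
grasp_force: 0.3
t: 51.78
ee_pos: [0.5451, 0.1325, 0.1268]
tool_rot: [0.065, 0.998, 0.001, -0.001]
force: [-8.1, -2.2, 22.7]
grip_width: 0.0
grasp_force: 11.2
[ 0.00406135  0.00024735 -0.12679403] [-8.13506514 -2.24823762 22.66602139]
```

The hasp is flat: tip height 105 mm, and it holds firm under 22 N. Now dial 3.

```bash
echo '[[0,0,0,-30,0,0,0],[0,0,0,-45,0,0,0],[0.35,26,-60,0,0,0,0.157],[0.35,0,0,0,0,0,0.18],[0.35,0,0,0,0,0,0.18]]' > rows.txt && python3 shift.py rows.txt 40
echo '[[0.35,0,0,0,0,0,0.18],[0.35,0,0,0,0,0,0.18],[0.35,0,0,0,0,0,0.18],[0.35,0,0,0,0,0,0.18],[0.35,0,0,0,0,0,0]]' > rows.txt && python3 shift.py rows.txt
python3 - <<'E'
from h import *
go(W(-.080,-.0945,.12),CASE[2]-1.2566+3.1416)
t=img("top");s=img("scene")
for n,im in(("top",t),("scene",s)): print(n,[b for b in blobs(im,red(im),15)])
E
```

```text
t: 52.4
ee_pos: [0.5122, 0.0791, 0.1989]
tool_rot: [0.321, 0.947, 0.002, -0.001]
force: [0.1, 0.6, -0.0]
grip_width: 0.35
grasp_force: 0.0
t: 53.02
ee_pos: [0.5125, 0.0793, 0.1987]
tool_rot: [0.631, 0.776, 0.0, -0.0]
force: [-0.6, -0.6, -0.1]
grip_width: 0.353
grasp_force: 0.0
d_tool [-0.1053 -0.091   0.0786] rot [-0.    -0.001  0.025]
top [(array([300.3, 254.3]), 136, [293, 249, 15, 15])]
scene [(array([375. , 187.1]), 60, [370, 183, 11, 9]), (array([324.8, 207.3]), 107, [318, 201, 15, 13])]
```

Hasp and lid tab are back at their original pixels. Continuing with dial 3.

```bash
echo '[[0.35,-35.1,-30.3,0,0,0,0],[0.35,-35.1,-30.3,0,0,0,0],[0.35,-35.1,-30.4,0,0,0,0.025],[0.35,0,0,30,0,0,0],[0.35,0,0,0,0,0,0]]' > rows.txt && python3 shift.py rows.txt
python3 -c "
from h import *
go(W(-.080,-.0945,.12),CASE[2]-1.2566+3.1416)"
```

```text
t: 53.75
ee_pos: [0.4435, -0.043, 0.1676]
tool_rot: [0.641, 0.768, -0.001, -0.001]
force: [1.1, 0.3, 0.5]
grip_width: 0.352
grasp_force: 0.0
d_tool [0.0004 0.0018 0.0476] rot [-0.003 -0.001 -0.002]
```

```bash
echo '[[0.35,0,1.5,24,0,0,0],[0.35,0,0,24,0,0,0],[0.1,0,0,0,0,0,0],[0,0,0,0,0,0,0],[0,0,0,0,0,0,0]]' > rows.txt && python3 shift.py rows.txt
echo '[[0,0,0,0,0,0,-0.18],[0,0,0,0,0,0,-0.18],[0,0,0,0,0,0,-0.18],[0,0,0,0,0,0,-0.18],[0,0,0,0,0,0,-0.18]]' > rows.txt && python3 shift.py rows.txt
echo '[[0,0,0,0,0,0,-0.18],[0,0,0,0,0,0,-0.179],[0,0,0,0,0,0,0],[0,0,0,0,0,0,0]]' > rows.txt && python3 shift.py rows.txt
python3 -c "
from h import *
go(W(-.080,-.0945,.12),CASE[2]+3.1416);print(tcp()[2]['wrist_torque'])"
```

```text
t: 54.38
ee_pos: [0.4444, -0.0424, 0.1205]
tool_rot: [0.641, 0.768, -0.002, -0.002]
force: [-4.2, -2.3, -5.4]
grip_width: 0.102
grasp_force: 40.1
t: 55.0
ee_pos: [0.4454, -0.0415, 0.1206]
tool_rot: [0.24, 0.971, 0.0, -0.001]
force: [-1.5, 1.0, -10.1]
grip_width: 0.099
grasp_force: 39.5
t: 55.5
ee_pos: [0.4456, -0.041, 0.1206]
tool_rot: [0.067, 0.998, 0.001, -0.001]
force: [-2.7, 3.5, -8.8]
grip_width: 0.097
grasp_force: 39.6
d_tool [ 0.0004 -0.0013  0.0006] rot [ 0.002 -0.002 -0.002]
[0.85010151 0.57301682 0.03252406]
```

```bash
echo '[[0.35,0,0,0,0,0,0],[0.35,0,0,0,0,0,0],[0.35,0,0,-40,0,0,0],[0.35,0,0,-60,0,0,0],[0.35,0,-60,-30,0,0,0]]' > rows.txt && python3 shift.py rows.txt
echo '[[0.35,0,-60,-30,0,0,0],[0.35,0,-60,0,0,0,0],[0.35,0,-60,0,0,0,0],[0.35,0,-60,0,0,0,0],[0.35,0,0,0,0,0,0]]' > rows.txt && python3 shift.py rows.txt
python3 - <<'E'
from h import *
t=img("top");s=img("scene")
for n,im in(("top",t),("scene",s)): print(n,[(b[0],b[1]) for b in blobs(im,red(im),6)])
c,sn=np.cos(CASE[2]),np.sin(CASE[2])
h=hsv(t); m=(h[...,2]>170)&(h[...,1]<60)
for i,y in enumerate((.030,-.032,-.0945)):
    ax=proj("top",W(-.080,y,.106)+[-.002,.002,0])[0]; yy,xx=np.mgrid[:480,:640]
    k=m&(np.hypot(xx-ax[0],yy-ax[1])<7); u=np.array([xx[k].mean(),yy[k].mean()])
    d=onz("top",u,.106)-onz("top",ax,.106); d=[c*d[0]+sn*d[1],-sn*d[0]+c*d[1]]
    print("dial",i+1,k.sum(),(-np.arctan2(d[1],d[0])%6.283/.6283).round(2),np.hypot(*d).round(4))
E
```

```text
t: 56.12
ee_pos: [0.4422, -0.095, 0.2531]
tool_rot: [0.062, 0.998, 0.001, 0.004]
force: [1.9, -0.7, 0.0]
grip_width: 0.35
grasp_force: 0.0
t: 56.75
ee_pos: [0.4056, -0.3314, 0.2773]
tool_rot: [0.073, 0.997, -0.005, -0.004]
force: [-0.2, 0.4, -0.2]
grip_width: 0.348
grasp_force: 0.0
top [(array([255.6, 227.5]), 82), (array([300.2, 254.3]), 134), (array([279.4, 258. ]), 8)]
scene [(array([375., 187.]), 61), (array([324.7, 207.4]), 108)]
dial 1 20 3.03 0.0085
dial 2 19 5.9 0.0089
dial 3 19 0.11 0.0083
```

```bash
python3 -c "
from plant import ctrl
print(ctrl.sign_off())"
```

```text
the job is handed in; nothing more can be done
None
```

The job is handed in at about 57 s: both platinum crucibles stand upright in pockets 2 and 3 under the hold-down plate, the lid is shut, the hasp is flat over the catch, and dial 3 is back at 0, measured within about 4°.

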